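# Refit the lift-off lid of a board-test fixture and slide its hinge pin home

## Robot

A 6-joint arm with a two-finger parallel gripper is mounted at the origin on the work surface. World frame = base frame: x ahead of the robot, y to its left, z up, the work surface at z = 0. Lengths are in m, angles in rad, forces in N, time in s.
With the tool pointing down it reaches from about 0.35 to 0.975 m from the base axis. Payload 4.9 kg.
Tool frame: the origin (TCP) lies at the very end of the fingers, on their centre line; the grasp point (between the pads) lies 19 mm behind it; y points along the fingers, z is the direction in which the jaws open and shut, and the axes are right-handed (so a half turn about y gives the same grasp; the last joint's range is limited). The gripper opens to 85 mm and grips with 20 to 120 N. Pads are 22 mm wide; open, the fingers measure 114 mm over their backs; the gripper's body (76 mm by 85 mm) begins 54 mm behind the grasp point. The pads swing forward as they close: fully open they stand 13 mm farther back than shut.
Start: joints at [1.007, 0.053, 1.613, -0, 1.476, -0.119], TCP at [0.269, 0.564, 0.231] pointing down, gripper open.
Joint ranges: [-3.01, 3.01], [-1.01, 2.22], [0.06, 2.58], [-1.02, 4.17], [0.09, 2.62], [-3.14, 3.14]. Speed limits (rad/s): [2.57, 2.57, 3.14, 3.14, 3.14, 3.14].

## Interface

Orientations are given as a rotation vector (axis times angle).
In Python, from station import ctrl gives the robot as it stands.
- The arm moves only by the tool arm_command, never from a script. Its argument "steps" is a list of rows, each a list of 3 entries, a list of its own where there are three numbers: the shift along the tool's x, y, z in m, then the turn, a rotation vector about the tool's x, y, z in degrees, then the opening, from 0 (shut) to 1 (fully open). In form: [[[dx, dy, dz], [ax, ay, az], gripper], ...]. A call has 1 to 5 rows; each row is the pose to reach, as a shift and turn from the pose measured when the call began, along the tool's axes at that moment; what a row does not reach only later rows make up. A row lasts 1/10 s, in which the tool goes at most 50 mm and 8.59 degrees, less where a joint would pass 70% of its speed; a pose out of reach is approached as far as the arm can. A call with a gripper value outside its range is refused whole. The fingers move at their own pace and stop on an object; "force" is the grip in N (left out, the last holds). Time passes only in rows, so rows that repeat a pose let the fingers close. It gives the time, the measured TCP pose, the force and the opening at its end, in the units of the state.
- ctrl.get_obs(): the state, without advancing time (a new reading comes with each control period).
- ctrl.get_image(name): name is "scene" or "side" or "wrist"; returns a dict with "img" (420x560x3 uint8, red, green, blue), "camera_matrix" (3x3 intrinsics, pixels), "k1" (the pictures are not rectified: a ray, as slopes to the right and down, at radius r is drawn at 1 + k1 r^2 times it, then the intrinsics apply), "world_from_camera" (4x4, takes a point from camera to world coordinates). Camera axes: x right, y up, looking along -z (the intrinsics and any distortion apply to the point x, -y, -z); pixel columns grow to the right and rows downward; lengths in m; the calibration is good to about 2 mm. A picture is of the moment at which its call begins. There is no depth.
- ctrl.finish_job(): hands the job in, once; it reports no verdict.
Trained networks look in a picture, given as the dict that the camera call returned (one of the last four; its "shot" number tells which), for a name from the list of things; names that differ only in an ending like _2 or _b are one class to them, and where a whole thing is asked for, a point or a joint stands for the part that bears it (a point fixed in the world has none). Each returns a list of dicts, best first, with "confidence" (0 to 1); they miss things now and then, are a little off and sometimes report something else, mostly with a low value. They report only what shows in the picture. A call takes as long as a camera call. They do not tell look-alikes from the thing itself.
- ctrl.boxes_of(picture, name): "position" ([row, column] in pixels, amid what is visible of it).
The state is a dict: "t": time; "q": joint angles; "dq": joint speeds; "effort": joint torques, N m; "tool_pos": TCP position; "tool_rot": TCP orientation; "contact_force": force on the tool from outside, world axes, zero at the start; "wrist_torque": the same for the moment, N m; "opening": finger opening in m.
Only numpy, scipy, OpenCV 4.12 (cv2) and the standard library are available. Lean on these libraries where they do the work, as an engineer would, in place of code of your own. Each camera call takes 0.05 s, during which the arm holds its last target.

## Task

Put the loose hold-down lid back on the sloped test fixture: set it down on the deck, handle up, with its hinge knuckles meshed between the fixture's knuckles, and let go of it. Then slide the loose hinge pin, tip first, in from the upper end of the hinge, through all the knuckles until its red tab stops against the top knuckle. Do not drop the lid, leave both parts released and lying still, and leave everything else on the bench where it is.

Things in the scene. Friction and masses are not known exactly. Their poses are not given: they have to be found in the camera images.
- fixture: sloped test fixture, a heavy fixed light-grey wedge 159 x 172 mm. Origin on the bench under the deck's centre, z up, +x level from low front to high back edge. The deck rises 30 degrees towards +x; heights: centre 90, front edge 45, back edge 130 mm; from y -80 to +92. Steel hinge up its +y side; a low bevelled rail on the -y side and a bevelled stop at the foot leave 2 to 3 mm of play.
- hinge_mouth (a point): mouth of the top fixture knuckle on the hinge axis, where the pin enters, 6 mm short of the deck's upper edge. Axes lean with the deck: x up the slope along the hinge, out of the mouth; y level; z square to the deck, upwards. Axis 11 mm above the deck. Three fixture knuckles (tubes, 20 mm outside, 12 mm bore) lie 0-22, 50-72 and 100-122 mm down the axis from here.
- hinge_mid (a point): the middle of the hinge on its axis, inside the middle fixture knuckle, 61 mm down the slope from hinge_mouth; same axes as hinge_mouth.
- lid_home (a point): where the centre of the lid's handle bar lies once the lid is fully seated, 36 mm above the deck; same leaning axes as hinge_mouth, and the seated lid has the same axes.
- lid_grip (a point): loose lid, given at the centre of its black handle bar (74 mm long along the lid's x, 12 mm wide, 14 mm high), 36 mm above the lid's underside. Lid: aluminium frame with clear window, 150 (x) x 120 (y) x 8 mm, about 0.36 kg, lying flat, handle up. The bar is 15 mm to the -y side of the plate's centre. z square to the lid, upwards.
- lid_hinge (a point): middle of the lid's hinge axis, at x +13, y +86, z -25 mm from lid_grip; comes to lie on hinge_mid. The lid's two knuckles (22 mm long, 20 mm outside, 12 mm bore) stand out of its +y edge, 25 mm either side of this point along x, and mesh in the fixture's 28 mm gaps. Same axes as lid_grip.
- lid: the same lid; origin at the centre of the plate's underside, same axes as lid_grip.
- pin_tab (a point): loose hinge pin, given at the centre of its flat red tab, 36 (x) x 24 (y) x 8 mm (z), lying flat on the bench (centre 4 mm up). A round steel shaft 8 mm thick leaves the tab's -x end and runs 134 mm along -x, the last 14 mm tapering to 3 mm. The tab's -x end, 18 mm from its centre, stops against the top knuckle. About 70 g.
- pin_tip (a point): the tip of the pin's nose, 152 mm along -x from pin_tab; same axes.
- pin: the same pin; origin under the tab's centre, on its lower face, same axes as pin_tab.
- attenuator: bystander: a small aluminium cube with brass connectors, 30 mm (54 mm over the connectors along x), 22 mm high, beside the pin's tab; origin at the centre of its underside.
- screwdriver: bystander: a blue-handled screwdriver 150 mm long lying beside the pin's shaft, along its own x; origin under its middle.
- dispenser: bystander: a closed white plastic bottle, 48 mm across, 125 mm high, standing behind the pin's tab; origin at the centre of its underside.
- probe: bystander: a grey test probe pen, 140 mm long (along y), 9 mm thick, lying on the robot's side of the lid; origin under its handle.
- usb_hub: bystander: a flat black connector box, 36 x 70 x 26 mm, behind the lid; origin at the centre of its underside.
- parts_tray: bystander: a black three-compartment parts tray, 65 x 130 x 26 mm, at the back of the bench; origin at the centre of its underside.
There are look-alikes about, which are no part of the job. Leave any black look-alike of the pin alone.

How it is judged:
On the way, in this order (a step that is already met when the one before it is completed fails the run):
1. the lid lies seated on the deck, knuckles meshed, and is let go (distance between lid_hinge and hinge_mid below 0.006 m and distance between lid_grip and lid_home below 0.006 m and angle between the z axis of lid_grip and the z axis of lid_home, either way round below 0.05 rad and contact force between the fingers and lid below 0.1 N), for 0.2 s.
2. the pin's nose has entered the lid's upper knuckle from the upper end, in line with the hinge (x of pin_tip in the frame of hinge_mouth below -0.03 m and x of pin_tab in the frame of hinge_mouth above 0.015 m and y of pin_tip in the frame of hinge_mouth between -0.006 and 0.006 m and z of pin_tip in the frame of hinge_mouth between -0.006 and 0.006 m and angle between the x axis of pin_tab and the x axis of hinge_mouth, either way round below 0.2 rad).
At the end, for the whole second after the job is handed in: Lid seated on the sloped deck (handle and hinge within 6 mm of home, flat within 3 degrees); pin right through the hinge from its upper end, tab within 4 mm of the top knuckle, axis along the hinge (tip within 5 mm, 3.4 degrees); both released and still (distance between lid_hinge and hinge_mid below 0.006 m and distance between lid_grip and lid_home below 0.006 m and angle between the z axis of lid_grip and the z axis of lid_home, either way round below 0.05 rad and x of pin_tab in the frame of hinge_mouth between 0.015 and 0.022 m and y of pin_tip in the frame of hinge_mouth between -0.005 and 0.005 m and z of pin_tip in the frame of hinge_mouth between -0.005 and 0.005 m and angle between the x axis of pin_tab and the x axis of hinge_mouth, either way round below 0.06 rad and linear speed of each of pin, lid below 0.02 m/s); the robot touches nothing.
It fails at once if the lid is dropped (falls freely faster than 0.6 m/s, about 2 cm) (linear speed of lid above 0.6 m/s and contact force between the fingers and lid below 0.01 N).
It fails at once if a bystander is moved more than 25 mm (distance of any of attenuator, screwdriver, dispenser, probe, usb_hub, parts_tray from where it was at the start of the episode above 0.025 m).
It fails at once if the dispenser is knocked over (angle between dispenser's own z axis and vertical above 0.5 rad).
It also fails if it takes over 62 s, if anything falls off the work surface, if the arm or the gripper's body presses on something with over 40 N, if the wrist force passes 120 N, or if a joint passes its speed limit or range.

## Working session

There is one attempt and no reset: what is moved stays moved. The work goes in short steps, Python scripts to look and compute and a tool call to move; the robot and the scene stay as the last step left them, time stands still between calls to the robot, and variables do not carry over. Pictures are saved under pics/ and viewed, and the job is handed in when it is done.

Besides the shell and the picture viewer there is one more tool, called after ">>>" as a command line: name --argument value ..., lists and objects as JSON in quotes. arm_command: Moves the arm, as the interface text tells. Its arguments: {"type":"object","properties":{"steps":{"type":"array"},"force":{"type":"number"}},"required":["steps"]}

```bash
ls; mkdir -p pics
python3 - <<'E'
from station import ctrl
import cv2,pickle
o=ctrl.get_obs();print(o)
for n in ("scene","side","wrist"):
    p=ctrl.get_image(n);cv2.imwrite(f"pics/{n}0.png",p["img"][:,:,::-1]);pickle.dump(p,open(f"{n}0.pkl","wb"))
    print(n,p["camera_matrix"],p["k1"],p["world_from_camera"])
    for k in ["fixture","hinge_mouth","hinge_mid","lid_home","lid_grip","lid_hinge","pin_tab","pin_tip","lid","pin"]:
        print(k,[(([round(x) for x in d["position"]]),round(d["confidence"],2)) for d in ctrl.boxes_of(p,k)])
E
```

```text
pics
{'t': 0.0, 'q': array([ 1.00701775e+00,  5.33666825e-02,  1.61429309e+00, -8.02464101e-06,
        1.47597141e+00, -1.18995790e-01]), 'dq': array([-0.00145904, -0.00029763, -0.00012938, -0.0015505 ,  0.0014579 ,
        0.00057482]), 'effort': array([ 4.47241136e-04, -3.93680799e+01, -3.70176065e+01, -8.76979061e-05,
        7.14158843e-03,  7.65622701e-06]), 'tool_pos': array([0.26858189, 0.56366685, 0.23005745]), 'tool_rot': array([-1.54443659,  0.34943533, -0.34836763]), 'contact_force': array([0.20402135, 1.02084386, 0.43771006]), 'wrist_torque': array([-0.00180764,  0.01448092,  0.0100143 ]), 'opening': 0.08521535245307485}
scene [[491.27487815   0.         276.68954732]
 [  0.         491.27487815 211.03989269]
 [  0.           0.           1.        ]] -0.1642825193271285 [[-0.81444669 -0.45717056  0.35731172  1.05179606]
 [ 0.58008781 -0.65556503  0.48345901  0.75487008]
 [ 0.01321784  0.60102377  0.79912184  1.24931155]
 [ 0.          0.          0.          1.        ]]
fixture [([144, 222], 0.87)]
hinge_mouth [([146, 225], 0.68)]
hinge_mid [([145, 222], 0.61)]
lid_hom
[... 968 characters left out ...]
, 283], 0.65), ([275, 257], 0.43), ([342, 359], 0.41)]
wrist [[303.00968788   0.         274.95838183]
 [  0.         303.00968788 212.33846294]
 [  0.           0.           1.        ]] -0.06780691097227289 [[ 4.30123227e-01 -8.55137120e-01 -2.89369170e-01  1.94615785e-01]
 [ 9.02769950e-01  4.07660303e-01  1.37184160e-01  5.98812075e-01]
 [ 6.53055815e-04 -3.20239885e-01  9.47336260e-01  3.73416749e-01]
 [ 0.00000000e+00  0.00000000e+00  0.00000000e+00  1.00000000e+00]]
fixture []
hinge_mouth []
hinge_mid []
lid_home []
lid_grip []
lid_hinge []
pin_tab [([345, 208], 0.77), ([206, 230], 0.6)]
pin_tip [([342, 207], 0.9), ([205, 238], 0.59)]
lid []
pin [([206, 232], 0.7), ([347, 209], 0.65)]
```

View pics/scene0.png

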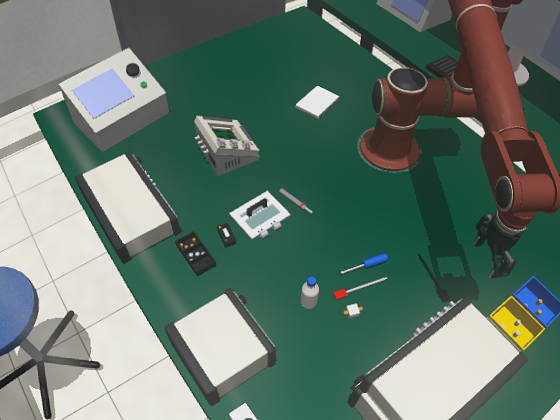

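View pics/side0.png

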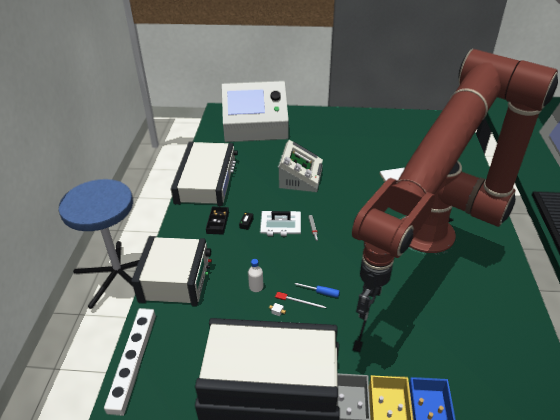

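View pics/wrist0.png

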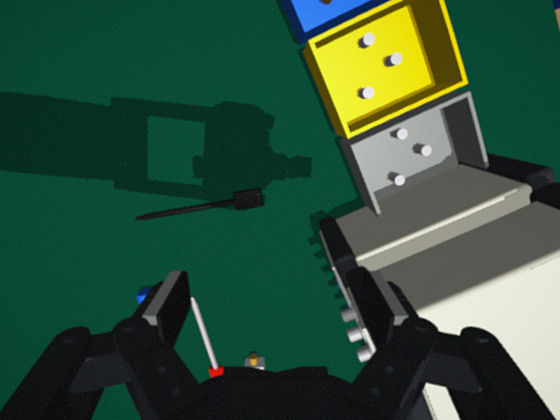

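```bash
cat > h.py <<'E'
import numpy as np,cv2,pickle
def ray(p,uv):
    K=p["camera_matrix"];d=np.array([(uv[0]-K[0,2])/K[0,0],(uv[1]-K[1,2])/K[1,1]])
    s=d.copy()
    for _ in range(30): s=d/(1+p["k1"]*(s@s))
    T=p["world_from_camera"];v=T[:3,:3]@np.array([s[0],-s[1],-1.]);return T[:3,3],v/np.linalg.norm(v)
def onz(p,uv,z):
    o,v=ray(p,uv);return o+v*(z-o[2])/v[2]
def tri(a,ua,b,ub):
    o1,v1=ray(a,ua);o2,v2=ray(b,ub)
    s=np.linalg.lstsq(np.stack([v1,-v2],1),o2-o1,rcond=None)[0]
    A=o1+s[0]*v1;B=o2+s[1]*v2;return (A+B)/2,np.linalg.norm(A-B)
def proj(p,X):
    T=p["world_from_camera"];X=np.atleast_2d(X);c=(X-T[:3,3])@T[:3,:3]
    s=np.stack([c[:,0]/-c[:,2],-c[:,1]/-c[:,2]],1);s=s*(1+p["k1"]*(s**2).sum(1))[:,None]
    K=p["camera_matrix"];return s*[K[0,0],K[1,1]]+[K[0,2],K[1,2]]
def crop(p,r0,r1,c0,c1,f,name):
    im=cv2.resize(p["img"][r0:r1,c0:c1],None,fx=f,fy=f,interpolation=cv2.INTER_CUBIC)[:,:,::-1].copy()
    for c in range((c0//10+1)*10,c1,10):
        cv2.line(im,(int((c-c0+.5)*f),0),(int((c-c0+.5)*f),5),(0,255,255),1);cv2.putText(im,str(c),(int((c-c0+.5)*f)-10,16),0,.35,(0,255,255),1)
    for r in range((r0//10+1)*10,r1,10):
        cv2.line(im,(0,int((r-r0+.5)*f)),(5,int((r-r0+.5)*f)),(0,255,255),1);cv2.putText(im,str(r),(6,int((r-r0+.5)*f)+4),0,.35,(0,255,255),1)
    cv2.imwrite("pics/"+name,im)
def load(n): return pickle.load(open(n+".pkl","rb"))
E
python3 - <<'E'
from h import *
s=load("scene0");d=load("side0")
crop(s,105,180,180,280,8,"c1.png");crop(d,135,195,265,335,10,"c2.png")
crop(s,180,250,210,310,8,"c3.png");crop(d,200,245,250,330,10,"c4.png")
crop(s,260,325,290,400,7,"c5.png");crop(d,255,320,240,350,7,"c6.png")
E
```

```text
(no output)
```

View pics/c1.png

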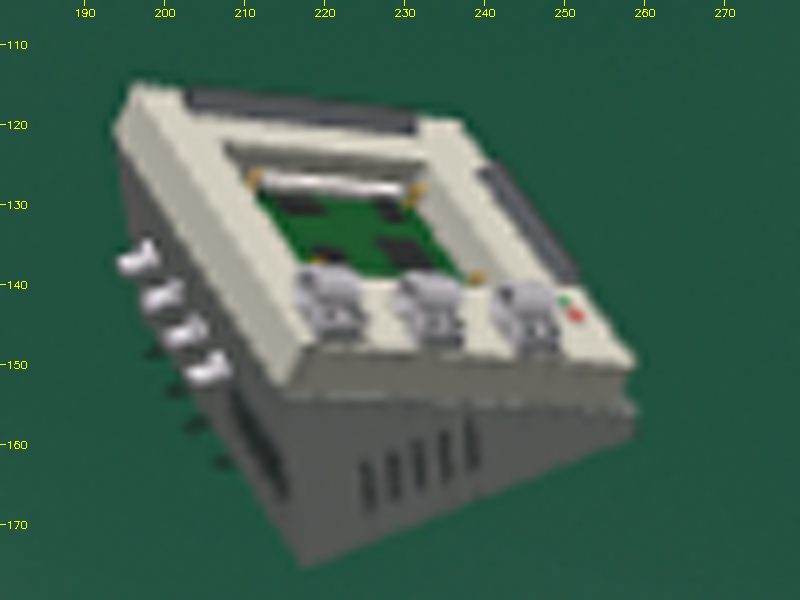

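View pics/c2.png

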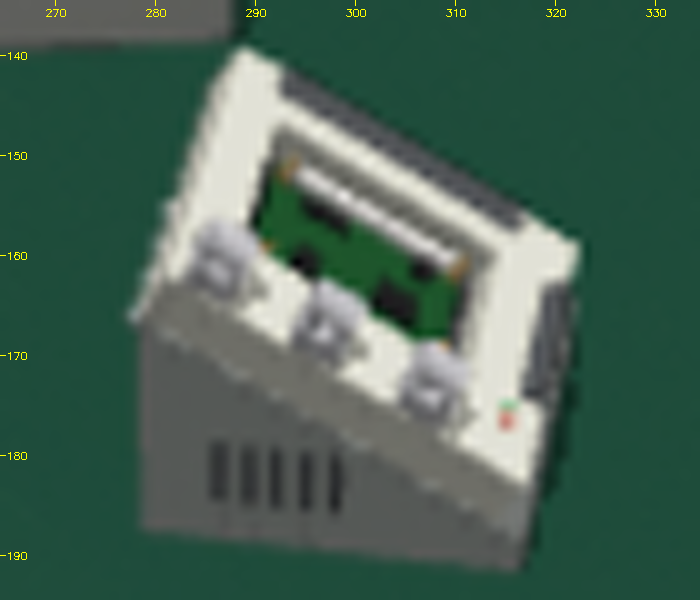

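View pics/c3.png

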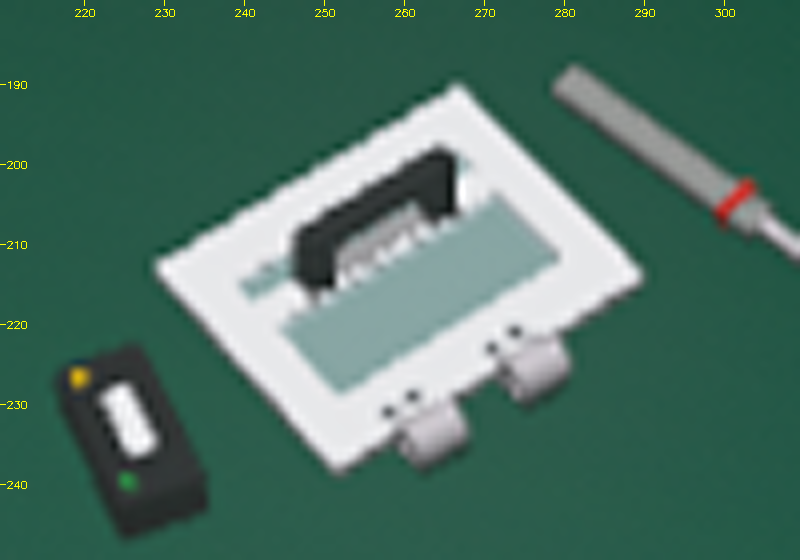

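View pics/c4.png

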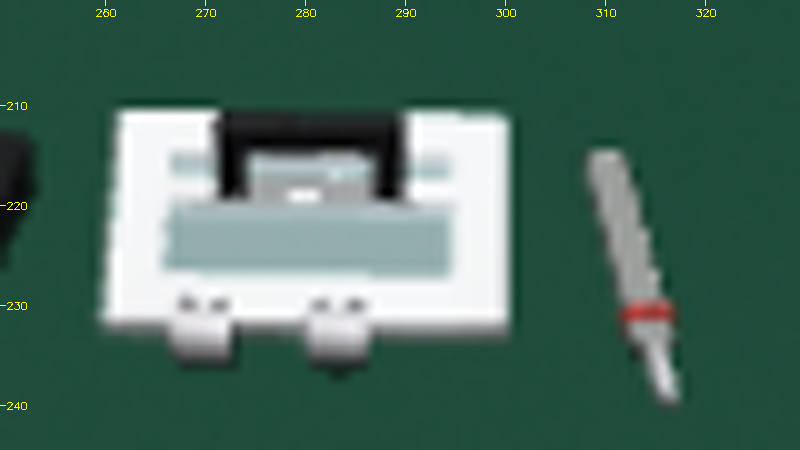

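View pics/c5.png

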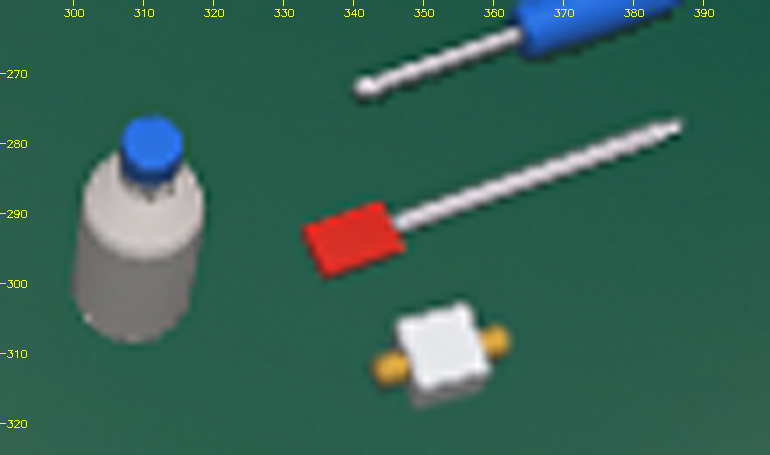

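View pics/c6.png

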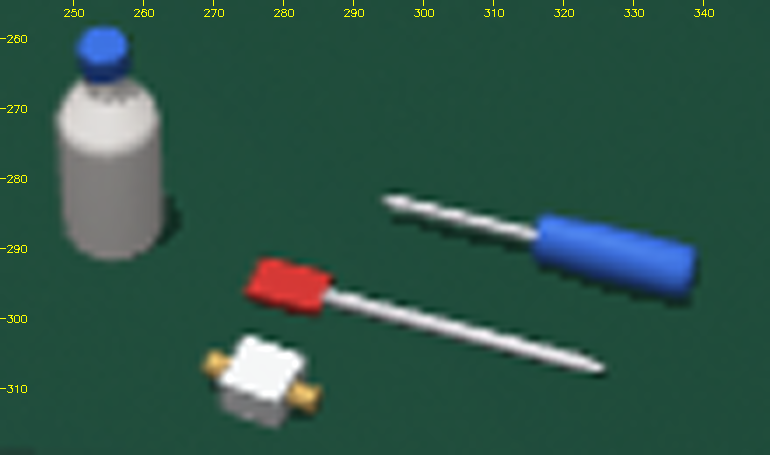

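```bash
cat > fit.py <<'E'
from h import *
from scipy.optimize import least_squares
s=load("scene0");d=load("side0")
c30,s30=np.cos(np.pi/6),.5
def dk(a,y,n): return [a*c30-n*s30,y,.09+a*s30+n*c30]
def W(P,x,y,th):
    P=np.array(P);R=np.array([[np.cos(th),-np.sin(th),0],[np.sin(th),np.cos(th),0],[0,0,1]]);return P@R.T+[x,y,0]
def run(P,us,ud,x0,names=("S","D")):
    us=np.array(us,float);ud=np.array(ud,float)
    f=lambda v:np.concatenate([(proj(s,W(P,*v))-us).ravel(),(proj(d,W(P,*v))-ud).ravel()])
    r=least_squares(f,x0,loss="soft_l1",f_scale=.7)
    print(np.round(r.x,4));rr=f(r.x).reshape(2,-1,2);print(np.round(rr,1).tolist());
    for p,u,n in ((s,us,"scene"),(d,ud,"side")):
        q=least_squares(lambda v:(proj(p,W(P,*v))-u).ravel(),r.x).x;print(n,np.round(q,4))
    return r.x
if __name__=="__main__":
    P=[dk(.08,-.08,0),dk(.08,.092,0),dk(-.09,.092,0),dk(-.09,-.08,0)]
    f=run(P,[(197,116),(218,147.5),(259,150),(237,120)],[(289,140),(280.5,162.5),(317,183.5),(322,159.5)],[.4,.1,0])
    L=[[.075,-.06,.008],[-.075,-.06,.008],[-.075,.06,.008],[.075,.06,.008]]
    l=run(L,[(229,212.5),(267,190),(289.5,214),(251.5,237.7)],[(261.2,210.5),(300,211.5),(300,231.7),(259.8,231.5)],[.4,.4,0])
    p=run([[0,0,.008],[-.152,0,.004]],[(340,293.5),(386.5,277.5)],[(281,294.5),(325.5,307)],[.45,.6,0])
    for nm,u,v in (("k1",(220.5,141),(287,160)),("k2",(233.3,142),(297.5,166)),("k3",(245.8,143),(308,172))):
        print(nm,tri(s,u,d,v))
    for k,a in (("k1",.063),("k2",.013),("k3",-.037)):
        print(k,W([dk(a,.071,.011)],*f),proj(s,W([dk(a,.071,.011)],*f)),proj(d,W([dk(a,.071,.011)],*f)))
    print(proj(s,W([[0,-.015,.043]],*l)),proj(d,W([[0,-.015,.043]],*l)))
E
python3 fit.py
```

```text
[ 0.4796 -0.3165 -0.1119]
[[[-0.3, -0.2], [-0.1, 0.3], [0.4, 0.5], [0.1, 0.1]], [[-0.4, -0.7], [0.6, -0.2], [0.0, -0.2], [0.3, -0.0]]]
scene [ 0.4791 -0.3174 -0.1092]
side [ 0.4799 -0.3145 -0.1166]
[ 0.5467 -0.02    0.0427]
[[[-0.0, 0.3], [-0.2, 0.4], [0.4, -0.1], [-0.1, 0.2]], [[0.5, -0.1], [0.1, -0.6], [0.0, 0.1], [-0.1, -0.4]]]
scene [ 0.5463 -0.0206  0.0394]
side [ 0.547  -0.0185  0.0485]
[ 0.5188  0.344  -0.2575]
[[[-0.0, -0.2], [0.3, -0.2]], [[-0.4, 0.1], [-0.0, 0.0]]]
scene [ 0.5195  0.3444 -0.2545]
side [ 0.5181  0.3433 -0.2631]
k1 (array([ 0.53597881, -0.25504078,  0.12776971]), np.float64(0.002202885240916128))
k2 (array([ 0.49337865, -0.2477287 ,  0.10519869]), np.float64(0.0015051070959659109))
k3 (array([ 0.4504907 , -0.24001056,  0.08273063]), np.float64(0.0007686898219772737))
k1 [[ 0.53628336 -0.25139034  0.13102628]] [[220.89491594 141.31957231]] [[287.0146831  159.60846648]]
k2 [[ 0.49325294 -0.24655477  0.10602628]] [[233.48310118 142.24300857]] [[297.62146376 165.84248891]]
k3 [[ 0.45022251 -0.2417192   0.08102628]] [[245.59072489 143.14498314]] [[308.1201088  172.01686072]]
[[256.33566539 203.51134297]] [[280.41816909 211.25559622]]
```

```bash
cat > pl.py <<'E'
from h import *
from scipy.spatial.transform import Rotation as Ro
from fit import dk,W
FIX=[.4796,-.3165,-.112];LID=[.5467,-.020,.043];PIN=[.5188,.344,-.258]
c30,s30=np.cos(np.pi/6),.5
def Rz(t): return Ro.from_rotvec([0,0,t]).as_matrix()
def tool(Rp,flip=False):
    """tool axes for part frame Rp: y=-Z, z=+-Y"""
    X,Y,Z=Rp.T;sg=-1 if flip else 1
    return np.stack([sg*X,-Z,sg*Y],1)
RF=Rz(FIX[2]);RD=RF@np.stack([[c30,0,s30],[0,1,0],[-s30,0,c30]],1)
def deck(a,y,n): return W([dk(a,y,n)],*FIX)[0]
def go(tcp,Rt,o=None):
    from station import ctrl
    o=o or ctrl.get_obs();R=Ro.from_rotvec(o["tool_rot"]).as_matrix()
    sh=R.T@(np.asarray(tcp)-o["tool_pos"]);tn=Ro.from_matrix(R.T@Rt).as_rotvec(degrees=True)
    print("t",round(o["t"],2),"pos",np.round(o["tool_pos"],4),"q",np.round(o["q"],2),"F",np.round(o["contact_force"],1),"op",round(o["opening"],4))
    print("SHIFT",np.round(sh,4).tolist(),"TURN",np.round(tn,2).tolist());return sh,tn
E
python3 - <<'E'
from pl import *
from station import ctrl
o=ctrl.get_obs();print(Ro.from_rotvec(o["tool_rot"]).as_matrix().round(3))
Rl=Rz(LID[2]);g=W([[0,-.015,.036]],*LID)[0];print("grip",g)
for f in (0,1): go(g+[0,0,.10],tool(Rl,f))
s=load("scene0");d=load("side0")
# bystanders in pin frame
for n,u,v in (("att",(353,304),(277,302)),("dispcap",(311,279),(254,259)),("sdtip",(341.5,272),(295,283))):
    X,e=tri(s,u,d,v);print(n,X,e,Rz(PIN[2]).T@(X-[PIN[0],PIN[1],0]))
for n,x,y in (("l",)+tuple(LID[:2]),("f",)+tuple(FIX[:2]),("p",)+tuple(PIN[:2])): print(n,np.hypot(x,y))
E
```

```text
[[ 0.903  0.     0.43 ]
 [-0.43  -0.     0.903]
 [ 0.    -1.    -0.   ]]
grip [ 0.5473448  -0.03498613  0.036     ]
t 1.65 pos [0.2689 0.5642 0.2313] q [ 1.01  0.05  1.61 -0.    1.48 -0.12] F [-0.2  0.2  0.3] op 0.0851
SHIFT [0.5091, 0.0953, -0.421] TURN [0.0, -27.95, 0.0]
t 1.65 pos [0.2689 0.5642 0.2313] q [ 1.01  0.05  1.61 -0.    1.48 -0.12] F [-0.2  0.2  0.3] op 0.0851
SHIFT [0.5091, 0.0953, -0.421] TURN [-0.0, 152.05, 0.0]
att [0.52519066 0.4013294  0.04029156] 0.001639031979063612 [-0.00844829  0.05706249  0.04029156]
dispcap [0.60584755 0.3079093  0.13073523] 0.0017777065333794127 [ 0.09337491 -0.01268623  0.13073523]
sdtip [0.4740324  0.29543137 0.01408532] 0.0008985278817852396 [-0.03089374 -0.05838345  0.01408532]
l 0.547065709033202
f 0.5746202311092083
p 0.6224864978455357
```

>>> arm_command --steps '[[[0.038,0.003,-0.032],[0,-4,0],1],[[0.076,0.006,-0.063],[0,-8,0],1],[[0.114,0.01,-0.095],[0,-12,0],1],[[0.152,0.015,-0.126],[0,-16,0],1],[[0.19,0.02,-0.157],[0,-20,0],1]]'

```text
t: 2.15
tool_pos: [0.3733, 0.339, 0.2114]
tool_rot: [-1.569, 0.072, -0.073]
contact_force: [0.7, -0.3, 0.2]
opening: 0.0855
```

>>> arm_command --steps '[[[0.05,0.005,-0.006],[0,-4,0],1],[[0.1,0.01,-0.02],[0,-8,0],1],[[0.14,0.01,-0.04],[0,-8,0],1],[[0.17,0.01,-0.06],[0,-8,0],1],[[0.2,0.01,-0.08],[0,-8,0],1]]'

```text
t: 2.65
tool_pos: [0.5666, 0.2396, 0.2014]
tool_rot: [-1.57, -0.037, 0.036]
contact_force: [0.1, 0.2, 0.5]
opening: 0.0854
```

Run:
```python
from pl import *
Rl=Rz(LID[2]);g=W([[0,-.015,.036]],*LID)[0]
go(g+[0,0,.13],tool(Rl))
```

```text
t 2.65 pos [0.5666 0.2396 0.2014] q [ 0.28  0.05  1.67  0.    1.42 -1.34] F [0.1 0.2 0.5] op 0.0854
SHIFT [-0.032, 0.0353, -0.2734] TURN [-0.02, 0.21, 0.05]
```

>>> arm_command --steps '[[[-0.007,0.005,-0.048],[0,0,0],1],[[-0.014,0.01,-0.096],[0,0,0],1],[[-0.02,0.02,-0.144],[0,0,0],1],[[-0.026,0.025,-0.192],[0,0,0],1],[[-0.032,0.035,-0.24],[0,0,0],1]]'

```text
t: 3.15
tool_pos: [0.5459, -0.0034, 0.1669]
tool_rot: [-1.57, -0.039, 0.035]
contact_force: [1.0, -0.5, -0.3]
opening: 0.0855
```

>>> arm_command --steps '[[[0,0,-0.033],[0,0,0],1],[[0,0,-0.033],[0,0,0],1],[[0,0,-0.033],[0,0,0],1]]'

```text
t: 3.45
tool_pos: [0.5475, -0.0368, 0.167]
tool_rot: [-1.57, -0.038, 0.033]
contact_force: [-0.1, 0.8, 0.2]
opening: 0.0854
```

Run:
```python
from pl import *
from station import ctrl
Rl=Rz(LID[2]);g=W([[0,-.015,.036]],*LID)[0]
go(g+[0,0,.13],tool(Rl))
p=ctrl.get_image("wrist");cv2.imwrite("pics/w1.png",p["img"][:,:,::-1]);pickle.dump(p,open("w1.pkl","wb"))
L=[[.075,-.06,.008],[-.075,-.06,.008],[-.075,.06,.008],[.075,.06,.008],[.037,-.015,.043],[-.037,-.015,.043]]
print(proj(p,W(L,*LID)).round(1))
```

```text
t 3.45 pos [ 0.5475 -0.0368  0.167 ] q [-0.2  -0.08  1.86  0.    1.37 -1.82] F [-0.1  0.8  0.2] op 0.0854
SHIFT [-0.0001, 0.001, 0.0019] TURN [-0.03, 0.13, 0.17]
[[236.5 259. ]
 [230.6 118. ]
 [355.8 118.7]
 [344.3 259.1]
 [277.4 240.8]
 [277.8 163.8]]
```

View pics/w1.png

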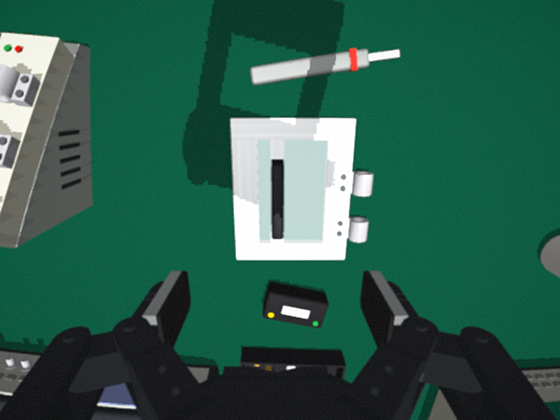

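>>> arm_command --steps '[[[0,0.04,0.001],[0,0,0],0.6],[[0,0.08,0.002],[0,0,0],0.6],[[0,0.12,0.002],[0,0,0],0.6],[[0,0.148,0.002],[0,0,0],0.6],[[0,0.148,0.002],[0,0,0],0.6]]' --force 60

```text
t: 4.0
tool_pos: [0.5439, -0.0315, 0.0143]
tool_rot: [-1.567, -0.033, 0.044]
contact_force: [0.1, -0.2, -0.0]
opening: 0.0512
```

Run:
```python
from pl import *
Rl=Rz(LID[2]);g=W([[0,-.015,.036]],*LID)[0]
go(g+[0,0,-.018],tool(Rl))
```

```text
t 4.0 pos [ 0.5439 -0.0315  0.0143] q [-0.2   0.11  1.95  0.    1.09 -1.82] F [ 0.1 -0.2 -0. ] op 0.0512
SHIFT [0.0032, -0.0037, -0.0037] TURN [-0.18, 0.35, -0.37]
```

>>> arm_command --steps '[[[0.003,-0.004,-0.003],[0,0,0],0.6],[[0.003,-0.004,-0.003],[0,0,0],0.6]]'

```text
t: 4.2
tool_pos: [0.5491, -0.0341, 0.0207]
tool_rot: [-1.568, -0.037, 0.042]
contact_force: [1.5, -0.9, -0.1]
opening: 0.0511
```

Run:
```python
from pl import *
Rl=Rz(LID[2]);g=W([[0,-.015,.036]],*LID)[0]
go(g+[0,0,-.018],tool(Rl))
```

```text
t 4.2 pos [ 0.5491 -0.0341  0.0207] q [-0.2   0.11  1.93  0.    1.1  -1.82] F [ 1.5 -0.9 -0.1] op 0.0511
SHIFT [-0.0018, 0.0027, -0.0008] TURN [-0.13, 0.41, -0.16]
```

>>> arm_command --steps '[[[0,0.002,0],[0,0,0],0.3],[[0,0.002,0],[0,0,0],0],[[0,0.002,0],[0,0,0],0],[[0,0.002,0],[0,0,0],0],[[0,0.002,0],[0,0,0],0]]' --force 60

```text
t: 4.7
tool_pos: [0.5502, -0.0344, 0.0202]
tool_rot: [-1.569, -0.039, 0.04]
contact_force: [-1.2, 0.9, 6.4]
opening: 0.0107
```

>>> arm_command --steps '[[[0,0,0],[0,0,0],0],[[0,-0.015,0],[0,0,0],0],[[0,-0.04,0],[0,0,0],0],[[0,-0.07,0],[0,0,0],0],[[0,-0.1,0],[0,0,0],0]]'

```text
t: 5.2
tool_pos: [0.5493, -0.0344, 0.1208]
tool_rot: [-1.568, -0.037, 0.041]
contact_force: [-0.3, -0.4, -2.4]
opening: 0.011
```

Run:
```python
from pl import *
from station import ctrl
# target: grasp point at lid_home with n offset; TCP 18mm below grip along -normal
R=tool(RD)
t=deck(0,-.015,.036-.018)
go(t+RD[:,2]*.06+RD[:,0]*0.0+np.array([0,0,.03]),R)
print("final tcp",t,"home",deck(0,-.015,.036))
p=ctrl.get_image("wrist");cv2.imwrite("pics/w2.png",p["img"][:,:,::-1]);pickle.dump(p,open("w2.pkl","wb"))
p=ctrl.get_image("scene");cv2.imwrite("pics/s2.png",p["img"][:,:,::-1]);pickle.dump(p,open("s2.pkl","wb"))
```

```text
t 5.2 pos [ 0.5493 -0.0344  0.1208] q [-0.2  -0.03  1.89  0.    1.29 -1.82] F [-0.3 -0.4 -2.4] op 0.011
SHIFT [-0.1248, -0.0671, -0.2866] TURN [-2.54, 9.05, -30.09]
final tcp [ 0.4689799  -0.33040012  0.10558846] home [ 0.46003629 -0.32939423  0.12117691]
```

View pics/w2.png

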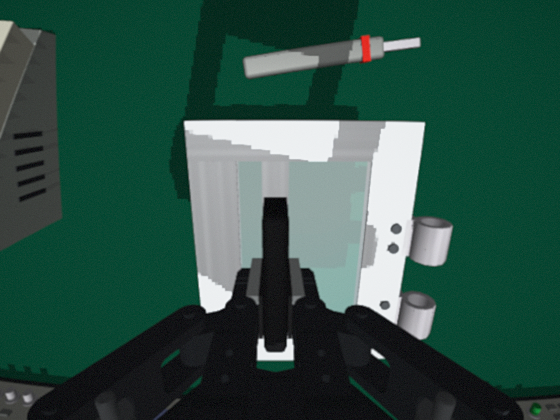

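View pics/s2.png

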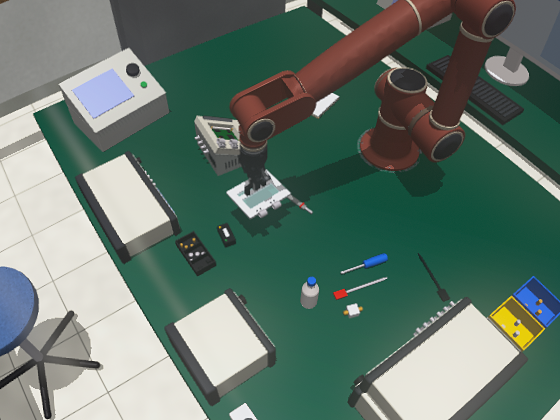

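Run:
```python
from pl import *
for n in ("w1","w2"):
    p=load(n);crop(p,100,360 if n=="w2" else 280,170,470,2.6,"c_"+n+".png")
from station import ctrl
o=ctrl.get_obs();R=Ro.from_rotvec(o["tool_rot"]).as_matrix()
p=load("w2");T=p["world_from_camera"]
print(R.T@(T[:3,3]-o["tool_pos"]),(R.T@T[:3,:3]).round(4))
p=load("wrist0");T=p["world_from_camera"];R=Ro.from_rotvec([-1.54443659,  0.34943533, -0.34836763]).as_matrix();print(R.T@(T[:3,3]-[0.26858189, 0.56366685, 0.23005745]),(R.T@T[:3,:3]).round(4))
```

```text
[-0.08488025 -0.13811917 -0.00025013] [[-1.000e-04 -9.508e-01 -3.099e-01]
 [-3.300e-03  3.099e-01 -9.508e-01]
 [ 1.000e+00  9.000e-04 -3.100e-03]]
[-0.08192471 -0.14333963 -0.00038928] [[-2.000e-04 -9.473e-01 -3.205e-01]
 [-2.700e-03  3.205e-01 -9.473e-01]
 [ 1.000e+00  7.000e-04 -2.600e-03]]
```

View pics/c_w2.png

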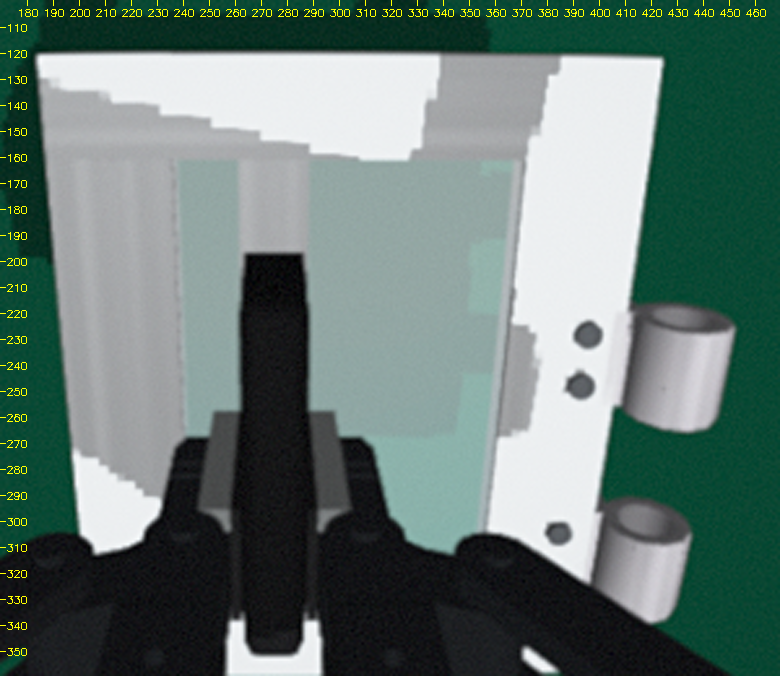

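Run:
```python
from pl import *
from scipy.optimize import least_squares
from station import ctrl
o=ctrl.get_obs();p=load("w2");Tc=p["world_from_camera"]
P=np.array([[-75,-60,8],[-75,60,8],[-37,-21,43],[-37,-9,43],[-23,71,11],[27,71,11]])/1e3
u=np.array([(184.5,120.8),(424.5,122),(264,197.5),(287.5,197.5),(432,222),(417,300)])
R0=Rz(LID[2])
def f(v):
    R=R0@Ro.from_rotvec(v[3:]).as_matrix();return (proj(p,P@R.T+v[:3])-u).ravel()
r=least_squares(f,[.547,-.02,.1,0,0,0],loss="soft_l1")
print(r.x.round(4),f(r.x).reshape(-1,2).round(1).tolist())
Rl=R0@Ro.from_rotvec(r.x[3:]).as_matrix()
g=Rl@[0,-.015,.036]+r.x[:3];Rt=Ro.from_rotvec(o["tool_rot"]).as_matrix()
print("grip in tool",Rt.T@(g-o["tool_pos"]),"rot lid vs tool(deg)",Ro.from_matrix(tool(Rl).T@Rt).as_rotvec(degrees=True))
print("lid rot world",Ro.from_matrix(Rl).as_rotvec(degrees=True))
```

```text
[ 0.5439 -0.0207  0.0984  0.0317 -0.0927 -0.0321] [[9.5, -9.5], [-1.6, -0.4], [-2.9, 0.4], [1.4, 1.6], [-0.4, -1.9], [0.5, 1.9]]
grip in tool [-0.01260008 -0.00809656 -0.00111452] rot lid vs tool(deg) [-1.82052714 -2.25581102  4.82145415]
lid rot world [ 1.92935354 -5.27372184  0.62341474]
```

Run:
```python
from pl import *
from scipy.optimize import least_squares
from station import ctrl
o=ctrl.get_obs();p=load("w2")
Rt=Ro.from_rotvec(o["tool_rot"]).as_matrix()
P=np.array([[-75,-60,8],[-75,60,8],[-37,-21,43],[-37,-9,43],[-23,71,11],[27,71,11]])/1e3
u=np.array([(184.5,120.8),(424.5,122),(264,197.5),(287.5,197.5),(432,222),(417,300)])
R0=Rz(LID[2])
for free in (0,1):
  def f(v):
    R=R0@Ro.from_rotvec(v[3:]*free).as_matrix();return (proj(p,P@R.T+v[:3])-u).ravel()
  for ls in ("linear","soft_l1"):
    r=least_squares(f,[.547,-.02,.1,0.001,0.001,0],loss=ls)
    Rl=R0@Ro.from_rotvec(r.x[3:]*free).as_matrix()
    print(free,ls,r.x.round(4),f(r.x).reshape(-1,2).round(1).tolist())
    g=Rl@[0,-.015,.036]+r.x[:3]
    print("grip in tool",Rt.T@(g-o["tool_pos"]))
print(proj(p,P@R0.T+[.5493-.0007,-.0344+.015,.1028]).round(1))
```

```text
0 linear [ 0.5429 -0.0203  0.0968  0.001   0.001   0.    ] [[2.2, -6.9], [-1.3, -5.2], [-2.0, 10.0], [2.6, 10.2], [-1.2, -6.8], [-0.8, -7.1]]
grip in tool [-0.00976067 -0.007157    0.00035117]
0 soft_l1 [ 0.5453 -0.0205  0.0995  0.001   0.001   0.    ] [[0.4, -1.8], [-0.1, -0.2], [-3.0, 17.4], [2.0, 17.5], [-0.2, -1.1], [-0.1, -1.2]]
grip in tool [-7.35701898e-03 -9.82639412e-03 -4.75562219e-06]
1 linear [ 0.5447 -0.0212  0.1021 -0.0027 -0.1214 -0.0133] [[4.3, -5.8], [-5.3, -1.1], [-2.9, 2.7], [2.0, 3.2], [-0.8, -2.7], [2.9, 2.7]]
grip in tool [-0.01250224 -0.012248   -0.00047069]
1 soft_l1 [ 0.5439 -0.0207  0.0984  0.0317 -0.0927 -0.0321] [[9.5, -9.5], [-1.6, -0.4], [-2.9, 0.4], [1.4, 1.6], [-0.4, -1.9], [0.5, 1.9]]
grip in tool [-0.01259993 -0.00809597 -0.0011145 ]
[[185.5 126.2]
 [428.4 129. ]
 [263.1 225.1]
 [292.  225.2]
 [435.5 228.8]
 [419.9 306.7]]
```

```bash
cat > hold.py <<'E'
from pl import *
from scipy.optimize import least_squares
P6=np.array([[-75,-60,8],[-75,60,8],[-23,71,11],[27,71,11],[-37,-21,8],[-37,-9,8]])/1e3
E
python3 - <<'E'
from hold import *
from station import ctrl
o=ctrl.get_obs();p=load("w2")
Rt=Ro.from_rotvec(o["tool_rot"]).as_matrix()
u=np.array([(184.5,120.8),(424.5,122),(432,222),(417,300),(264,197.5),(287.5,197.5)])
R0=Rz(LID[2])
for m in ([0,0,0],[0,1,0],[1,1,1]):
  m=np.array(m)
  def f(v):
    R=R0@Ro.from_rotvec(v[3:]*m).as_matrix();return (proj(p,P6@R.T+v[:3])-u).ravel()
  r=least_squares(f,[.547,-.02,.1,0.001,0.001,0])
  Rl=R0@Ro.from_rotvec(r.x[3:]*m).as_matrix()
  print(m,r.x.round(4),f(r.x).reshape(-1,2).round(1).tolist())
  g=Rl@[0,-.015,.036]+r.x[:3]
  print("grip in tool",Rt.T@(g-o["tool_pos"]))
# same for w1 (lid on bench): check of the wrist camera
p=load("w1");Q=np.array([[.075,-.06,.008],[-.075,-.06,.008],[-.075,.06,.008],[.075,.06,.008]])
u=np.array([(236,260),(231,118.5),(356,119.3),(346.5,259.5)])
r=least_squares(lambda v:(proj(p,W(Q,*v[:3])+[0,0,v[3]])-u).ravel(),LID+[0]);print(r.x.round(4),r.fun.round(1))
r=least_squares(lambda v:(proj(p,W(Q,*v[:3]))-u).ravel(),LID);print(r.x.round(4),r.fun.round(1))
E
```

```text
[0 0 0] [ 0.5463 -0.0204  0.1001  0.001   0.001   0.    ] [[0.4, 0.3], [0.3, 1.9], [0.2, 1.0], [0.2, 0.8], [-0.2, -2.0], [-1.0, -1.9]]
grip in tool [-6.34959671e-03 -1.04007580e-02  8.79618063e-05]
[0 1 0] [ 0.5463 -0.0204  0.0999  0.001   0.0076  0.    ] [[0.2, 0.3], [0.7, 2.0], [0.2, 1.1], [-0.1, 0.4], [-0.1, -2.0], [-1.0, -1.8]]
grip in tool [-0.00612883 -0.01019953  0.00010017]
[1 1 1] [ 0.5463 -0.0203  0.1023 -0.0447 -0.0096  0.0007] [[-1.0, 0.4], [-0.1, 1.5], [0.1, -0.1], [0.6, -0.2], [0.6, -0.8], [0.0, -1.0]]
grip in tool [-0.00667948 -0.01319563  0.00183354]
[ 0.547  -0.0195  0.0464  0.0016] [ 1.   0.1 -0.3  0.1  0.5 -0.5 -1.2  0.3]
[ 0.5473 -0.0194  0.0464] [ 1.3 -0.3 -0.   0.4  0.2 -0.2 -1.5 -0.1]
```

View pics/c_w1.png

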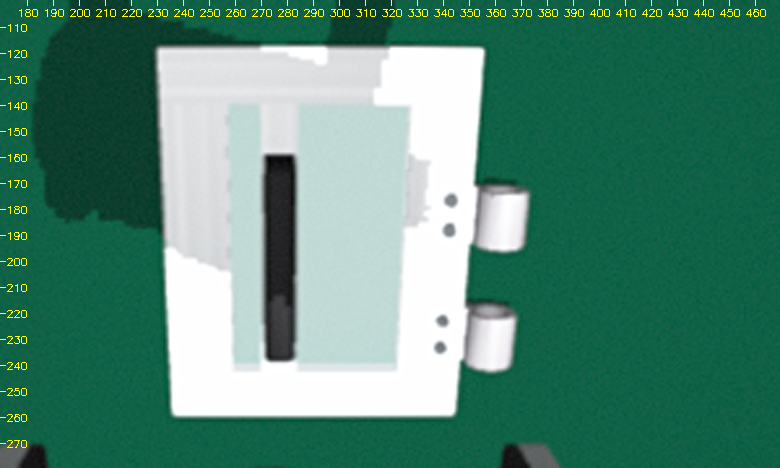

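Run:
```python
from pl import *
from station import ctrl
o=ctrl.get_obs();print(o["t"],o["tool_pos"],o["tool_rot"],o["q"],o["contact_force"])
p=ctrl.get_image("wrist");pickle.dump(p,open("w3.pkl","wb"));cv2.imwrite("pics/w3.png",p["img"][:,:,::-1])
o=ctrl.get_obs();print(o["t"],o["tool_pos"],o["tool_rot"],o["q"],o["contact_force"])
for n in ("w2","w3"): print(load(n)["world_from_camera"].round(4))
print(abs(load("w2")["img"].astype(int)-p["img"]).mean())
```

```text
5.3 [ 0.5533941  -0.03514214  0.12575247] [-1.57079825 -0.04622073  0.03252696] [-1.98430946e-01 -3.13523108e-02  1.87933879e+00  1.63613520e-03
  1.28502447e+00 -1.81981285e+00] [ 0.85131855 -0.09159793 -2.76584956]
5.35 [ 0.55178878 -0.03486164  0.12287736] [-1.56988998 -0.0428607   0.03590315] [-1.98477691e-01 -2.91475119e-02  1.88230711e+00  1.57736152e-03
  1.28423509e+00 -1.81986409e+00] [ 0.27413208  0.90468355 -2.87852477]
[[-0.0502 -0.9469 -0.3177  0.4674]
 [ 0.9987 -0.0467 -0.0185 -0.0396]
 [ 0.0027 -0.3182  0.948   0.2631]
 [ 0.      0.      0.      1.    ]]
[[-5.030e-02 -9.432e-01 -3.283e-01  4.699e-01]
 [ 9.987e-01 -4.750e-02 -1.640e-02 -4.010e-02]
 [-1.000e-04 -3.287e-01  9.444e-01  2.671e-01]
 [ 0.000e+00  0.000e+00  0.000e+00  1.000e+00]]
5.591139455782313
```

Run:
```python
from pl import *
crop(load("w3"),100,360,170,470,2.6,"c_w3.png")
```

```text
(no output)
```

View pics/c_w3.png

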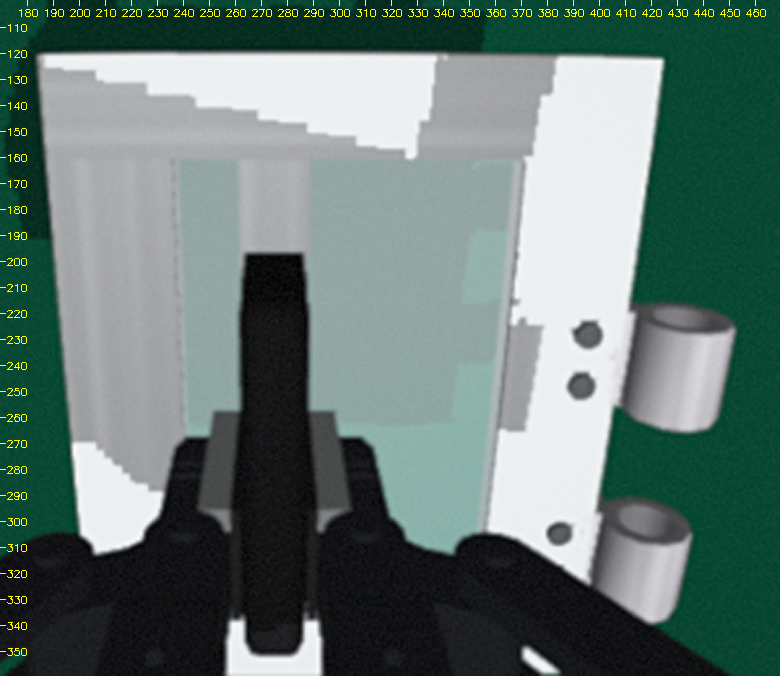

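```bash
cat >> hold.py <<'E'
_p=load("wrist0");_T=_p["world_from_camera"];_R=Ro.from_rotvec([-1.54443659,  0.34943533, -0.34836763]).as_matrix()
RTC=_R.T@_T[:3,:3];TTC=_R.T@(_T[:3,3]-[0.26858189, 0.56366685, 0.23005745])
def camat(pos,R):
    p=dict(_p);T=np.eye(4);T[:3,:3]=R@RTC;T[:3,3]=R@TTC+pos;p["world_from_camera"]=T;return p
E
python3 - <<'E'
from hold import *
p=camat(np.zeros(3),np.eye(3)) # world = tool frame
B=tool(np.eye(3)).T  # lid frame -> tool frame nominal
u=np.array([(184.5,120.8),(424.5,122),(432,222),(417,300),(264,197.5),(287.5,197.5)])
for m in ([0,0,0],[1,1,1]):
  m=np.array(m)
  def f(v):
    R=B@Ro.from_rotvec(v[3:]*m).as_matrix();return (proj(p,(P6-[0,-.015,.036])@R.T+v[:3])-u).ravel()
  r=least_squares(f,[0,-.02,0,0.001,0.001,0]);print(r.x.round(4),r.fun.round(1))
E
```

```text
[-0.0017 -0.0164  0.0001  0.001   0.001   0.    ] [-0.1  1.4  0.   1.2  0.5  0.3  1.   0.1 -0.1 -1.6 -1.  -1.6]
[-0.0023 -0.0193  0.0016 -0.0447 -0.0118 -0.0065] [-1.   0.4 -0.1  1.5  0.1 -0.1  0.6 -0.2  0.6 -0.8  0.  -1. ]
```

Run:
```python
from pl import *
go(deck(.002,-.015,.0195+.08),tool(RD))
```

```text
t 5.35 pos [ 0.5518 -0.0349  0.1229] q [-0.2  -0.03  1.88  0.    1.28 -1.82] F [ 0.3  0.9 -2.9] op 0.0105
SHIFT [-0.1358, -0.055, -0.2847] TURN [-2.48, 9.06, -29.68]
```

>>> arm_command --steps '[[[-0.01,-0.04,-0.01],[0,0,-4],0],[[-0.03,-0.08,-0.045],[0,2,-9],0],[[-0.055,-0.095,-0.09],[-1,4,-15],0],[[-0.08,-0.095,-0.135],[-1,5,-20],0],[[-0.1,-0.095,-0.18],[-2,7,-25],0]]' --force 70

```text
t: 5.85
tool_pos: [0.4627, -0.2113, 0.2163]
tool_rot: [-1.566, -0.292, -0.406]
contact_force: [0.1, -0.7, -2.7]
opening: 0.0105
```

Run:
```python
from pl import *
go(deck(.002,-.015,.0195+.06),tool(RD))
```

```text
t 5.85 pos [ 0.4627 -0.2113  0.2163] q [-0.72 -0.52  2.16  0.28  1.15 -2.28] F [ 0.1 -0.7 -2.7] op 0.0105
SHIFT [-0.037, 0.0459, -0.1169] TURN [-0.6, 2.03, -4.55]
```

>>> arm_command --steps '[[[-0.01,0.005,-0.03],[0,1,-2],0],[[-0.025,0.015,-0.065],[0,2,-4.5],0],[[-0.037,0.03,-0.1],[-0.6,2,-4.5],0],[[-0.037,0.04,-0.117],[-0.6,2,-4.5],0],[[-0.037,0.046,-0.117],[-0.6,2,-4.5],0]]'

```text
t: 6.35
tool_pos: [0.4382, -0.3278, 0.1557]
tool_rot: [-1.556, -0.318, -0.496]
contact_force: [-0.0, 0.1, -3.3]
opening: 0.0104
```

>>> arm_command --steps '[[[0,0,0],[0,0,0],0],[[0,0,0],[0,0,0],0]]'

```text
t: 6.55
tool_pos: [0.4377, -0.3262, 0.1539]
tool_rot: [-1.554, -0.316, -0.493]
contact_force: [0.4, 0.2, -3.3]
opening: 0.0106
```

Run:
```python
from pl import *
from station import ctrl
for n in ("scene","side","wrist"):
    p=ctrl.get_image(n);pickle.dump(p,open(n+"4.pkl","wb"))
    if n=="scene":crop(p,90,190,160,290,6,"c_scene4.png")
    if n=="side":crop(p,110,210,240,350,7,"c_side4.png")
    if n=="wrist":cv2.imwrite("pics/w4.png",p["img"][:,:,::-1])
go(deck(.002,-.015,.0195+.06),tool(RD))
```

```text
t 6.7 pos [ 0.4386 -0.3271  0.1561] q [-0.98 -0.34  2.15  0.46  1.02 -2.62] F [-0.7 -0.5 -3.4] op 0.0105
SHIFT [0.0032, -0.0025, 0.0001] TURN [-0.13, -0.16, -0.31]
```

View pics/c_scene4.png

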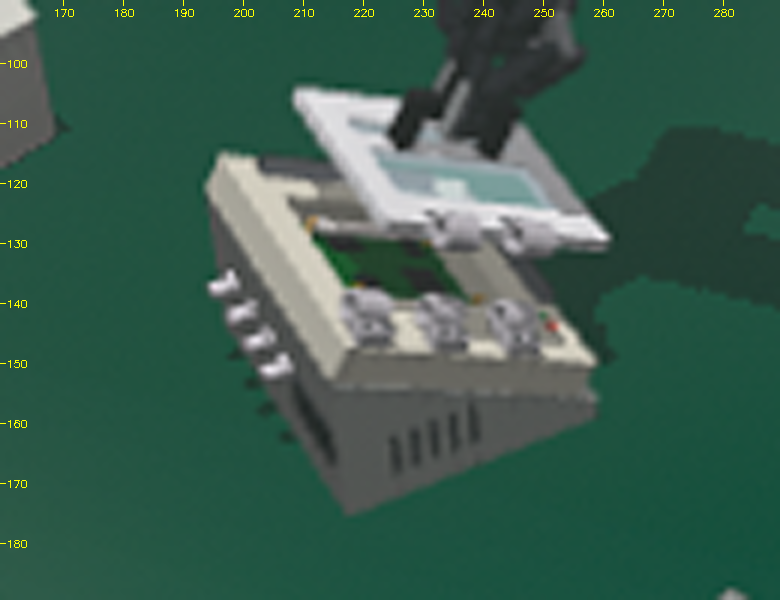

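View pics/c_side4.png

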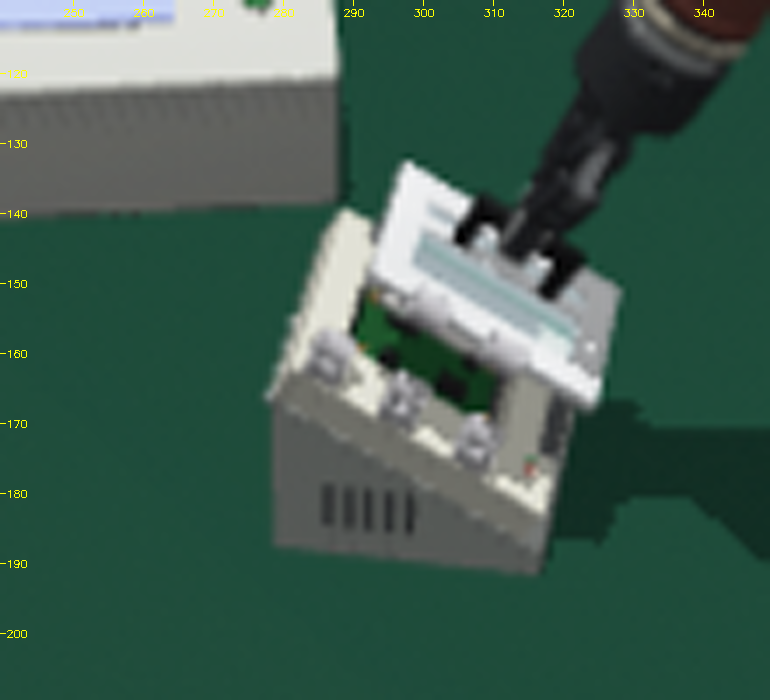

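View pics/w4.png

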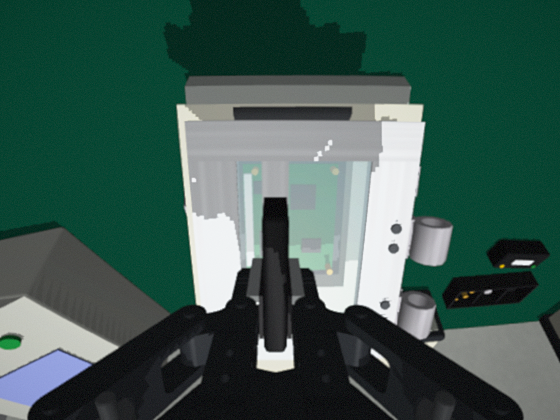

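Run:
```python
from hold import *
from station import ctrl
o=ctrl.get_obs();R=Ro.from_rotvec(o["tool_rot"]).as_matrix();pos=o["tool_pos"]
B=tool(np.eye(3)).T
L=np.array([[75,-60,8],[75,60,8],[-75,60,8],[-75,-60,8]])/1e3-[0,-.015,.036]
X=(L@B.T+[-.002,-.0165,0])@R.T+pos
for n in ("scene4","side4"): print(n,proj(load(n),X).round(1).tolist())
w=load("wrist4")
F=W([dk(-.09,-.08,0),dk(-.09,.092,0)],*FIX)
print("wrist fix", proj(w,F).round(1).tolist(), proj(camat(pos,R),F).round(1).tolist())
crop(w,60,180,160,440,2.8,"c_w4.png")
```

```text
scene4 [[208.4, 103.5], [223.8, 125.4], [260.7, 129.0], [244.7, 108.1]]
side4 [[297.3, 132.0], [292.4, 147.7], [324.3, 166.6], [327.8, 150.3]]
wrist fix [[180.9, 103.5], [427.9, 104.0]] [[180.5, 102.0], [426.1, 102.6]]
```

View pics/c_w4.png

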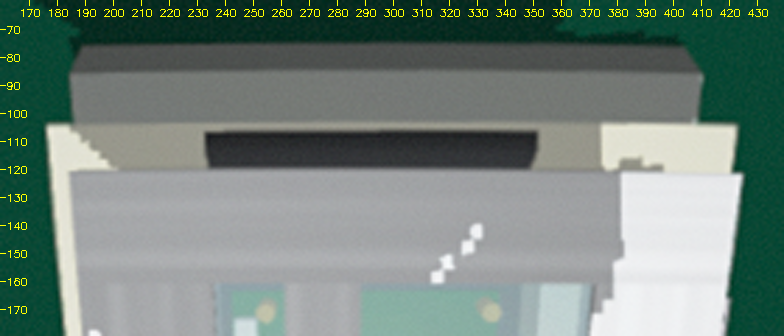

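Run:
```python
from pl import *
crop(load("scene4"),98,136,203,265,12,"d1.png");crop(load("side4"),128,172,285,332,14,"d2.png")
```

```text
(no output)
```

View pics/d1.png

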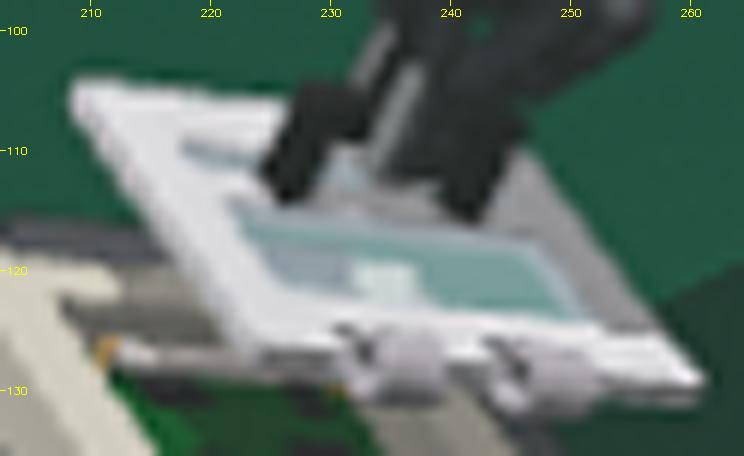

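View pics/d2.png

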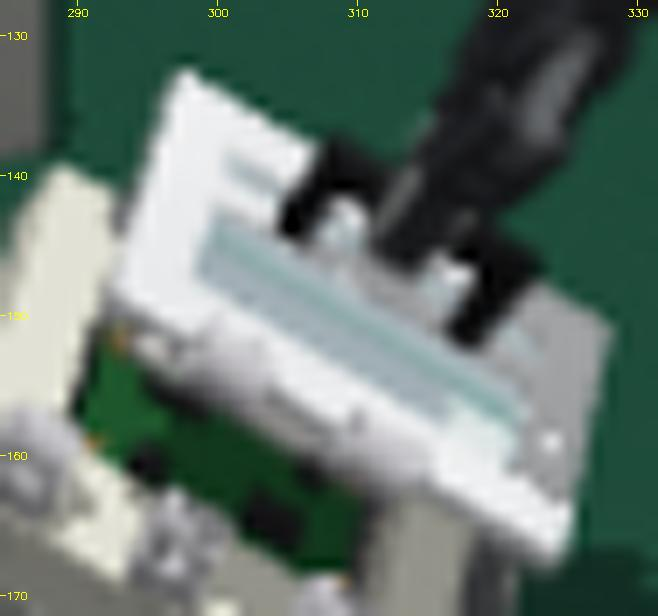

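>>> arm_command --steps '[[[0.004,0.005,-0.002],[0,0,0],0],[[0.004,0.015,-0.002],[0,0,0],0],[[0.004,0.025,-0.002],[0,0,0],0],[[0.004,0.03,-0.002],[0,0,0],0],[[0.004,0.03,-0.002],[0,0,0],0]]'

```text
t: 7.2
tool_pos: [0.4563, -0.3302, 0.1301]
tool_rot: [-1.554, -0.318, -0.493]
contact_force: [-0.1, -0.2, -2.5]
opening: 0.0105
```

Run:
```python
from pl import *
from station import ctrl
for n in ("scene","side","wrist"):
    p=ctrl.get_image(n);pickle.dump(p,open(n+"5.pkl","wb"))
    if n=="scene":crop(p,105,160,190,265,10,"d1.png")
    if n=="side":crop(p,130,190,275,335,10,"d2.png")
    if n=="wrist":crop(p,60,180,160,440,2.8,"d3.png")
go(deck(.002,-.017,.0195+.0),tool(RD))
```

```text
t 7.35 pos [ 0.4566 -0.3311  0.132 ] q [-0.95 -0.26  2.14  0.47  0.96 -2.62] F [ 0.   0.6 -3. ] op 0.0106
SHIFT [-0.0005, 0.0275, 0.0] TURN [-0.13, -0.16, -0.31]
```

View pics/d1.png

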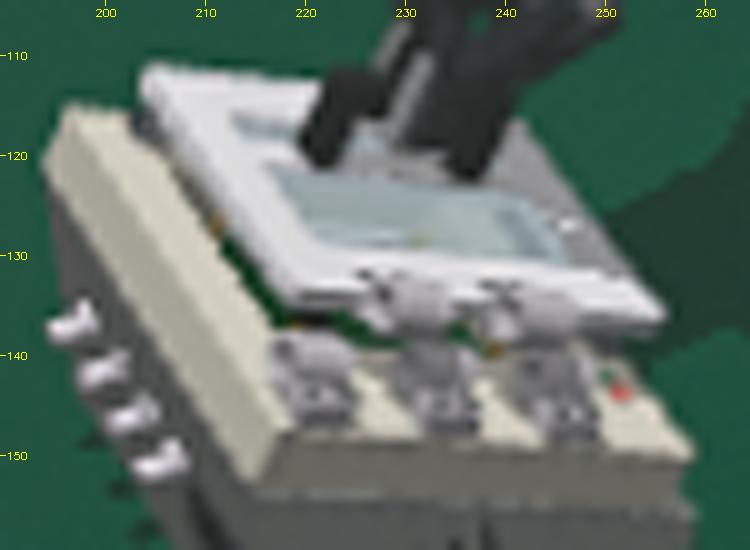

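View pics/d2.png

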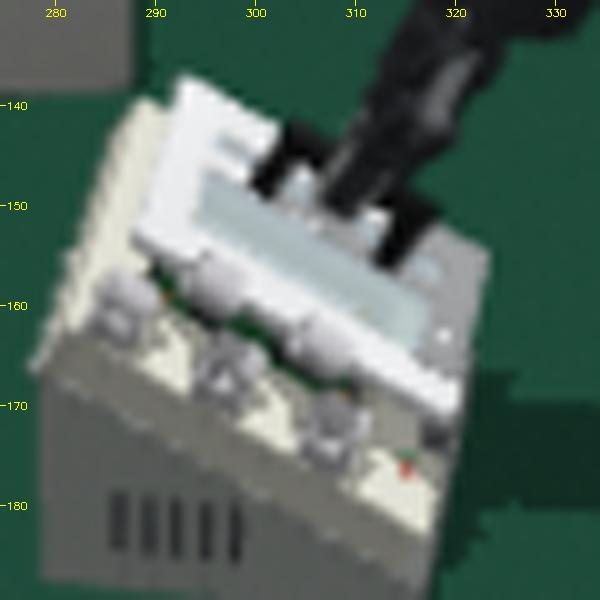

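View pics/d3.png

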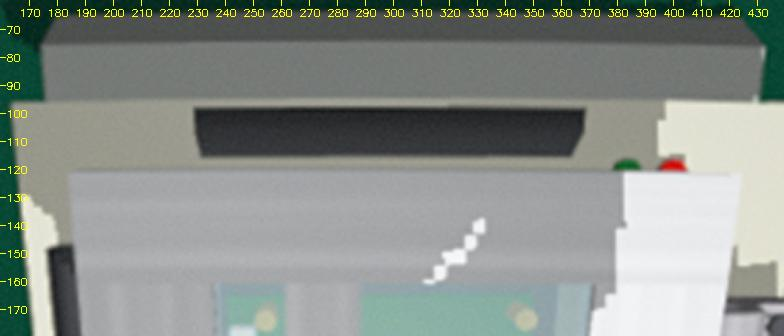

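Run:
```python
from hold import *
from station import ctrl
o=ctrl.get_obs();R=Ro.from_rotvec(o["tool_rot"]).as_matrix();pos=o["tool_pos"]
for n in ("scene5","side5"):
    p=load(n)
    for h in (.0275,0):
        print(n,h,"lidk",proj(p,[deck(.038,.071,.011+h),deck(-.012,.071,.011+h)]).round(1).tolist(),"corners",proj(p,[deck(.075,-.06,.008+h),deck(.075,.06,.008+h),deck(-.075,.06,.008+h),deck(-.075,-.06,.008+h)]).round(1).tolist())
    print("fixk",proj(p,[deck(a,.071,.011) for a in (.063,.013,-.037)]).round(1).tolist())
w=load("wrist5")
F=[deck(-.09,-.08,0),deck(-.09,.092,0)]
print("wrist fix", proj(w,F).round(1).tolist(), proj(camat(pos,R),F).round(1).tolist())
```

```text
scene5 0.0275 lidk [[230.6, 135.1], [243.0, 136.1]] corners [[204.2, 110.8], [219.3, 132.9], [256.1, 136.1], [240.3, 115.0]]
scene5 0 lidk [[227.2, 141.8], [239.6, 142.7]] corners [[201.1, 117.5], [216.0, 139.7], [252.6, 142.5], [237.1, 121.3]]
fixk [[220.9, 141.3], [233.5, 142.2], [245.6, 143.1]]
side5 0.0275 lidk [[295.8, 158.1], [306.4, 164.4]] corners [[293.0, 136.6], [288.0, 152.4], [319.6, 171.1], [323.2, 154.7]]
side5 0 lidk [[292.3, 162.7], [302.9, 168.9]] corners [[289.7, 141.1], [284.6, 157.1], [316.0, 175.6], [319.7, 159.1]]
fixk [[287.0, 159.6], [297.6, 165.8], [308.1, 172.0]]
wrist fix [[168.9, 95.1], [455.5, 96.3]] [[168.7, 93.6], [453.3, 94.9]]
```

Run:
```python
from hold import *
crop(load("wrist5"),70,200,150,480,2.4,"d3.png")
```

```text
(no output)
```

View pics/d3.png

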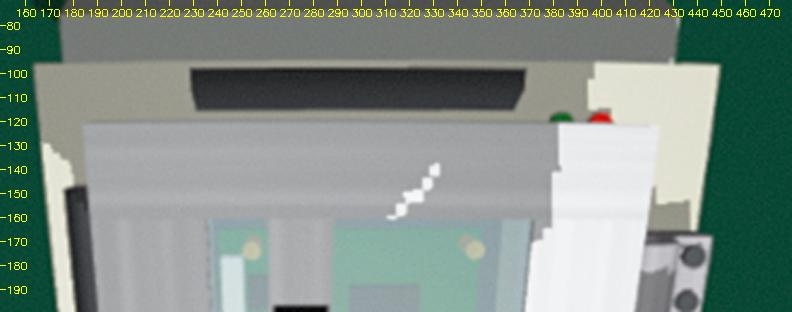

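>>> arm_command --steps '[[[0.001,0.004,-0.0015],[0,0,0],0],[[0.001,0.009,-0.0015],[0,0,0],0],[[0.001,0.014,-0.0015],[0,0,0],0],[[0.001,0.018,-0.0015],[0,0,0],0],[[0.001,0.018,-0.0015],[0,0,0],0]]'

```text
t: 7.85
tool_pos: [0.466, -0.3332, 0.1158]
tool_rot: [-1.555, -0.319, -0.494]
contact_force: [-0.8, 0.8, -2.6]
opening: 0.0106
```

Run:
```python
from pl import *
from station import ctrl
for n in ("scene","side"):
    p=ctrl.get_image(n);pickle.dump(p,open(n+"6.pkl","wb"))
    if n=="scene":crop(p,105,160,190,265,10,"d1.png")
    if n=="side":crop(p,130,190,275,335,10,"d2.png")
go(deck(.003,-.0185,.0195+.0),tool(RD))
```

```text
t 7.95 pos [ 0.4661 -0.3335  0.1166] q [-0.93 -0.21  2.13  0.48  0.92 -2.62] F [-0.5 -1.5 -2.1] op 0.0105
SHIFT [-0.0003, 0.0092, -0.0001] TURN [-0.15, -0.17, -0.33]
```

View pics/d1.png

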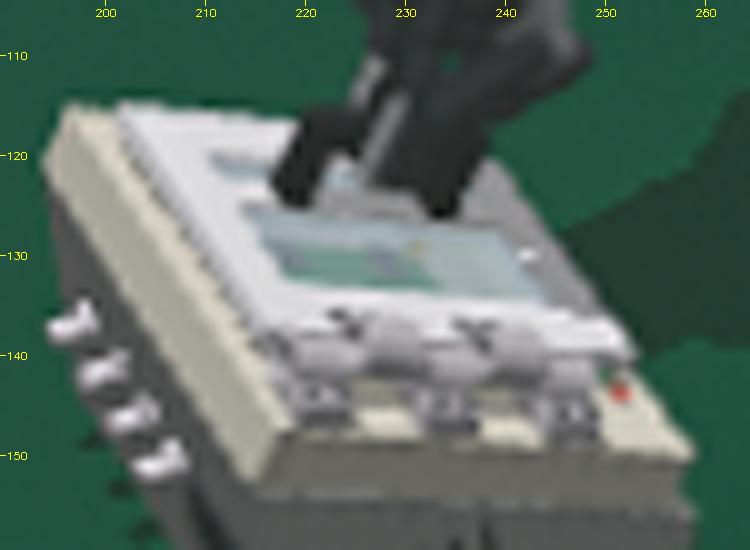

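View pics/d2.png

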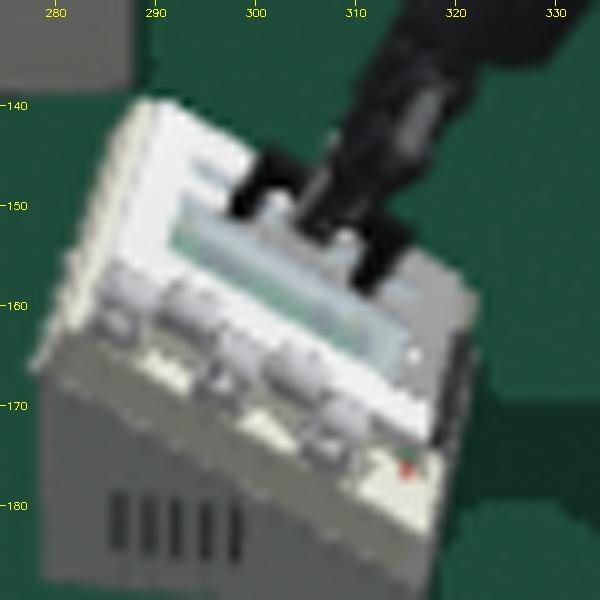

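>>> arm_command --steps '[[[0,0.003,0],[0,0,0],0],[[0,0.005,0],[0,0,0],0],[[0,0.007,0],[0,0,0],0],[[0,0.008,0],[0,0,0],0],[[0,0.008,0],[0,0,0],0]]'

```text
t: 8.45
tool_pos: [0.4701, -0.3339, 0.1094]
tool_rot: [-1.556, -0.319, -0.495]
contact_force: [1.1, 0.4, -1.9]
opening: 0.0103
```

Run:
```python
from pl import *
go(deck(.003,-.0185,.0195+.0),tool(RD))
```

```text
t 8.45 pos [ 0.4701 -0.3339  0.1094] q [-0.93 -0.19  2.12  0.48  0.9  -2.63] F [ 1.1  0.4 -1.9] op 0.0103
SHIFT [-0.0002, 0.0011, -0.0002] TURN [-0.16, -0.17, -0.34]
```

>>> arm_command --steps '[[[0,0.001,0],[0,0,0],0],[[0,0.002,0],[0,0,0],0],[[0,0.003,0],[0,0,0],0],[[0,0.003,0],[0,0,0],0]]'

```text
t: 8.85
tool_pos: [0.4706, -0.334, 0.1088]
tool_rot: [-1.555, -0.319, -0.49]
contact_force: [-23.2, 8.7, 17.9]
opening: 0.0106
```

Run:
```python
from pl import *
from station import ctrl
for n in ("scene","side"):
    p=ctrl.get_image(n);pickle.dump(p,open(n+"7.pkl","wb"))
    if n=="scene":crop(p,105,160,190,265,10,"d1.png")
    if n=="side":crop(p,130,190,275,335,10,"d2.png")
go(deck(.003,-.0185,.0195+.0),tool(RD))
```

```text
t 8.95 pos [ 0.4706 -0.334   0.1088] q [-0.93 -0.19  2.12  0.48  0.9  -2.63] F [-23.2   8.9  17.5] op 0.0103
SHIFT [-0.0003, 0.0003, -0.0001] TURN [-0.25, -0.04, -0.48]
```

View pics/d1.png

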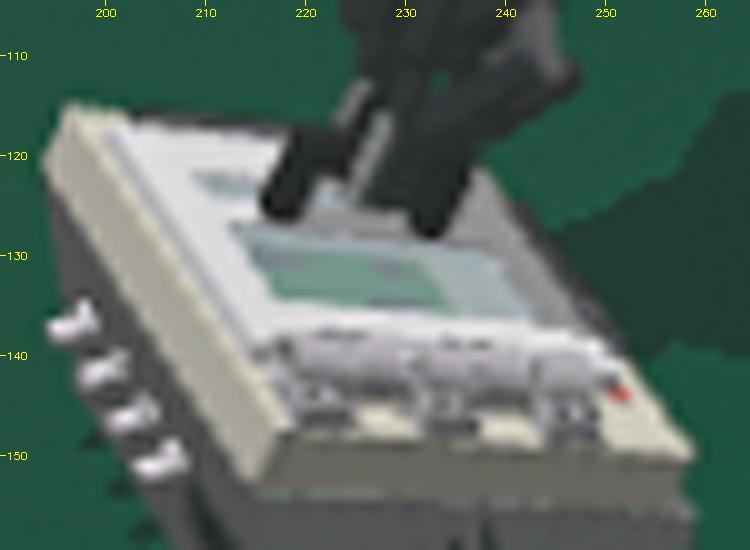

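View pics/d2.png

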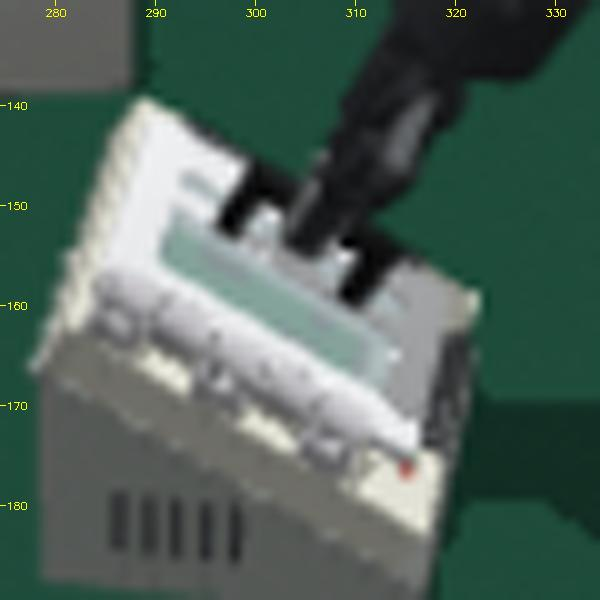

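>>> arm_command --steps '[[[0,0,0],[0,0,0],0],[[0,0,0],[0,0,0],0.3],[[0,-0.001,0],[0,0,0],0.5],[[0,-0.001,0],[0,0,0],0.6],[[0,-0.001,0],[0,0,0],0.6]]'

```text
t: 9.45
tool_pos: [0.4703, -0.3341, 0.1099]
tool_rot: [-1.555, -0.32, -0.491]
contact_force: [-0.1, 0.4, -0.5]
opening: 0.0508
```

>>> arm_command --steps '[[[0,-0.01,0],[0,0,0],0.6],[[0,-0.03,0],[0,0,0],0.6],[[0,-0.06,0],[0,0,0],0.6],[[0,-0.09,0],[0,0,0],0.6],[[0,-0.12,0],[0,0,0],0.6]]'

```text
t: 9.95
tool_pos: [0.4108, -0.3277, 0.2158]
tool_rot: [-1.556, -0.32, -0.491]
contact_force: [-0.6, -0.8, 0.5]
opening: 0.051
```

>>> arm_command --steps '[[[0,-0.02,0],[0,0,0],0.6],[[0,-0.02,0],[0,0,0],0.6],[[0,-0.02,0],[0,0,0],0.6]]'

```text
t: 10.25
tool_pos: [0.4009, -0.3268, 0.2335]
tool_rot: [-1.557, -0.32, -0.492]
contact_force: [-0.2, -0.0, 0.3]
opening: 0.0512
```

Run:
```python
from pl import *
from station import ctrl
for n in ("scene","side","wrist"):
    p=ctrl.get_image(n);pickle.dump(p,open(n+"8.pkl","wb"))
    if n=="scene":crop(p,105,160,190,265,10,"d1.png")
    if n=="side":crop(p,130,190,275,335,10,"d2.png")
    if n=="wrist":cv2.imwrite("pics/w8.png",p["img"][:,:,::-1])
go(deck(.003,-.0185,.0195+.0),tool(RD))
```

```text
t 10.4 pos [ 0.4008 -0.3259  0.2313] q [-1.05 -0.49  2.13  0.44  1.21 -2.61] F [ 1.   0.6 -0.1] op 0.0514
SHIFT [0.0006, 0.1415, -0.0012] TURN [-0.36, -0.07, -0.54]
```

View pics/w8.png

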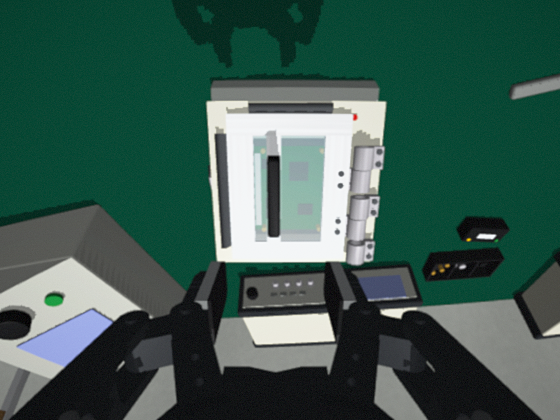

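View pics/d2.png

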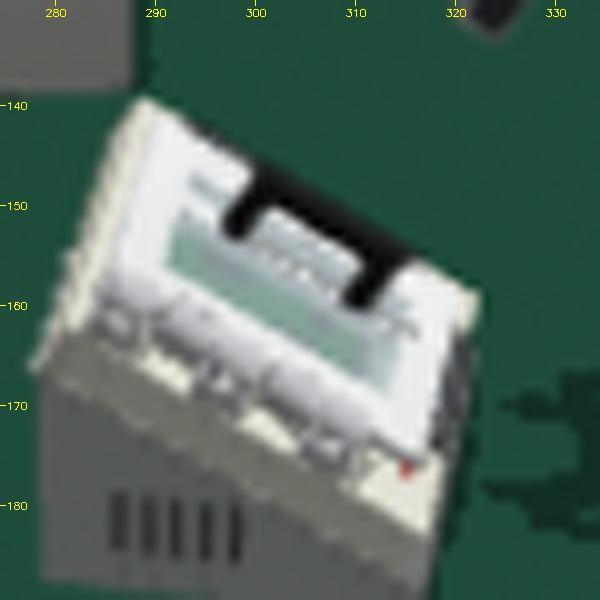

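View pics/d1.png

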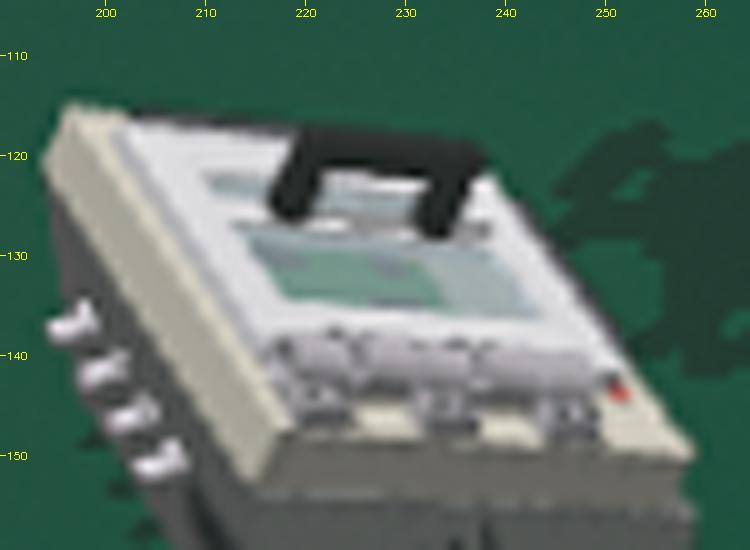

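Run:
```python
from hold import *
from station import ctrl
w=load("wrist8")
crop(w,90,280,200,400,3.9,"d3.png");crop(w,140,270,335,395,6,"d4.png")
print(w["world_from_camera"][:3,3])
o=ctrl.get_obs();R=Ro.from_rotvec(o["tool_rot"]).as_matrix();pos=o["tool_pos"]
print((R@TTC+pos), Ro.from_matrix((R@RTC).T@w["world_from_camera"][:3,:3]).as_rotvec())
for f in (w,camat(pos,R)):
  print(proj(f,[deck(-.09,-.08,0),deck(-.09,.092,0),deck(.08,-.08,0),deck(.08,.092,0),deck(.074,.071,.011),deck(-.048,.071,.011)]).round(1).tolist())
```

```text
[ 0.25978762 -0.31173248  0.31462488]
[ 0.25974879 -0.31127744  0.31578181] [-0.00027253  0.00250974  0.00064749]
[[209.6, 100.2], [389.3, 100.8], [219.6, 261.4], [372.6, 260.6], [357.2, 260.5], [367.6, 145.9]]
[[208.5, 99.8], [387.5, 100.4], [218.6, 260.7], [371.2, 259.7], [355.8, 259.6], [366.0, 145.3]]
```

View pics/d3.png

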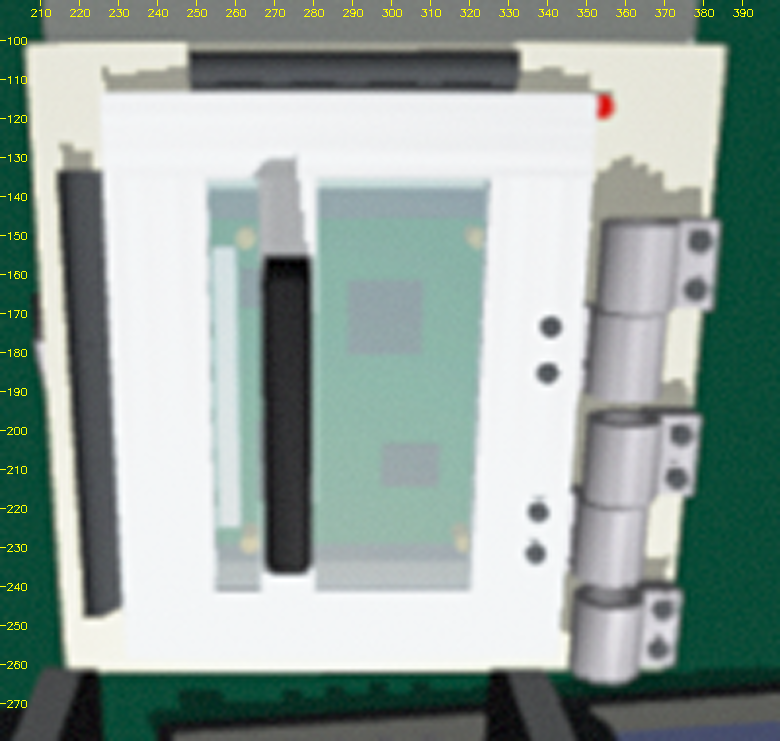

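View pics/d4.png

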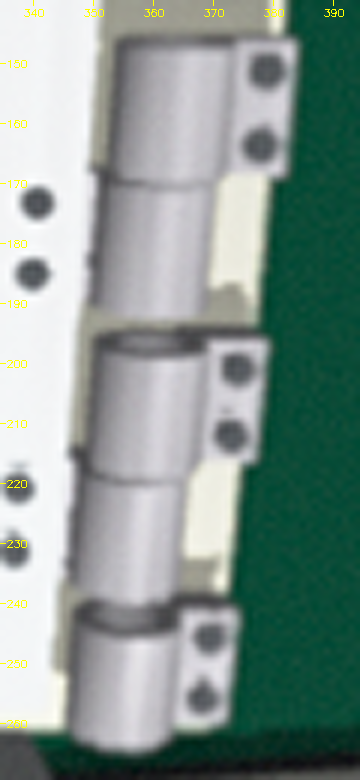

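Run:
```python
from hold import *
from station import ctrl
o=ctrl.get_obs();R=Ro.from_rotvec(o["tool_rot"]).as_matrix();pos=o["tool_pos"]
P=[dk(-.09,-.08,0),dk(-.09,.092,0),dk(.08,-.08,0),dk(-.048,.071,.011),dk(.074,.071,.011)]
u=np.array([(207,101),(385.5,101.3),(217,261.5),(363,146.5),(355.5,261)])
for c in (load("wrist8"),camat(pos,R)):
    # knuckle end points: use column only
    wt=np.array([[1,1],[1,1],[1,1],[1,.3],[1,.3]])
    r=least_squares(lambda v:((proj(c,W(P,*v))-u)*wt).ravel(),FIX);print(r.x.round(4),r.fun.round(1))
```

```text
[ 0.48   -0.3196 -0.1083] [-0.7  0.3  0.2 -0.2  0.2  0.4  1.2 -0.1 -1.  -0.1]
[ 0.4805 -0.3183 -0.108 ] [-0.3  0.3 -0.1 -0.2  0.5 -0.1  1.  -0.1 -1.1 -0.3]
```

```bash
sed -i 's/^FIX=.*;LID/FIX=[.480,-.319,-.110];LID/' pl.py
python3 - <<'E'
from pl import *
Rp=Rz(PIN[2])
go(np.array([PIN[0],PIN[1],.17]),tool(Rp))
E
```

```text
t 10.4 pos [ 0.4008 -0.3259  0.2313] q [-1.05 -0.49  2.13  0.44  1.21 -2.61] F [ 1.   0.6 -0.1] op 0.0514
SHIFT [0.006, 0.0785, 0.6784] TURN [-2.52, 8.21, 29.38]
```

>>> arm_command --steps '[[[0,-0.01,0.04],[0,1,2],0.6],[[0.0,-0.01,0.085],[0,2,6],0.6],[[0,-0.005,0.13],[-1,3,12],0.6],[[0,0,0.175],[-1,4,18],0.6],[[0,0.01,0.22],[-1,5,24],0.6]]'

```text
t: 10.9
tool_pos: [0.4301, -0.1056, 0.2241]
tool_rot: [-1.559, 0.083, -0.228]
contact_force: [1.4, 0.0, -0.2]
opening: 0.0512
```

Run:
```python
from pl import *
Rp=Rz(PIN[2])
go(np.array([PIN[0],PIN[1],.17]),tool(Rp))
```

```text
t 10.9 pos [ 0.4301 -0.1056  0.2241] q [-0.43 -0.48  2.08  0.03  1.45 -1.81] F [ 1.4  0.  -0.2] op 0.0512
SHIFT [-0.0069, 0.06, 0.4575] TURN [-0.95, 3.41, 5.23]
```

>>> arm_command --steps '[[[0,0,0.045],[0,1,2],0.6],[[0,0,0.09],[-0.5,1.5,4],0.6],[[0,0,0.135],[-1,2,5.2],0.6],[[0,0.01,0.18],[-1,3,5.2],0.6],[[0,0.015,0.225],[-1,3.4,5.2],0.6]]'

```text
t: 11.4
tool_pos: [0.4752, 0.1174, 0.21]
tool_rot: [-1.563, 0.204, -0.2]
contact_force: [0.2, -0.1, -0.6]
opening: 0.0512
```

>>> arm_command --steps '[[[0,0.005,0.045],[0,0,0],0.6],[[0,0.01,0.09],[0,0,0],0.6],[[0,0.02,0.135],[0,0,0],0.6],[[-0.003,0.03,0.18],[0,0,0],0.6],[[-0.006,0.035,0.2],[0,0,0],0.6]]'

```text
t: 11.9
tool_pos: [0.519, 0.3157, 0.1713]
tool_rot: [-1.564, 0.204, -0.194]
contact_force: [-0.2, -1.3, -0.1]
opening: 0.0516
```

Run:
```python
from pl import *
Rp=Rz(PIN[2])
go(np.array([PIN[0],PIN[1],.17]),tool(Rp))
```

```text
t 11.9 pos [0.519  0.3157 0.1713] q [ 0.42  0.06  1.71  0.    1.38 -0.89] F [-0.2 -1.3 -0.1] op 0.0516
SHIFT [-0.0073, 0.0012, 0.0274] TURN [0.21, 0.25, -0.35]
```

>>> arm_command --steps '[[[-0.007,0,0.027],[0,0.2,0],0.5],[[-0.007,0,0.027],[0,0.2,0],0.5],[[-0.007,0,0.027],[0,0.2,0],0.5]]'

```text
t: 12.2
tool_pos: [0.5181, 0.3439, 0.1692]
tool_rot: [-1.566, 0.208, -0.193]
contact_force: [-0.5, 0.2, -0.5]
opening: 0.0427
```

Run:
```python
from hold import *
from station import ctrl
p=ctrl.get_image("wrist");pickle.dump(p,open("wrist9.pkl","wb"));cv2.imwrite("pics/w9.png",p["img"][:,:,::-1])
o=ctrl.get_obs();R=Ro.from_rotvec(o["tool_rot"]).as_matrix()
Q=[[0,0,.008],[-.152,0,.004],[-.018,-.012,.008],[-.018,.012,.008],[.018,.012,.008],[.018,-.012,.008]]
print(proj(p,W(Q,*PIN)).round(1).tolist());print(proj(camat(o["tool_pos"],R),W(Q,*PIN)).round(1).tolist())
go(np.array([PIN[0],PIN[1],.17]),tool(Rz(PIN[2])))
```

```text
[[276.7, 195.5], [277.4, 34.2], [265.0, 178.4], [288.5, 178.5], [288.0, 212.1], [265.2, 212.0]]
[[276.1, 194.3], [276.6, 33.7], [264.5, 177.2], [287.9, 177.3], [287.4, 210.7], [264.8, 210.7]]
t 12.25 pos [0.5184 0.3433 0.1698] q [ 0.46  0.1   1.67  0.    1.38 -0.85] F [-1.1  0.6 -0.6] op 0.0424
SHIFT [0.0002, -0.0002, 0.0008] TURN [0.31, 0.08, -0.44]
```

View pics/w9.png

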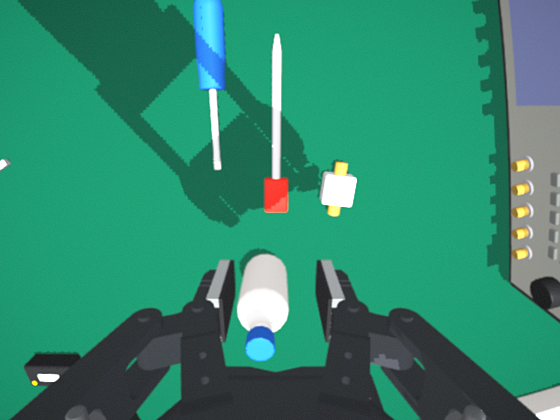

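Run:
```python
from hold import *
c=camat(np.zeros(3),np.eye(3))
crop(load("wrist9"),250,350,190,360,4.5,"d5.png")
c0=load("wrist0");crop(c0,260,360,130,420,2.7,"d6.png")
def pl(u,z):
    o,v=ray(c,u);t=(z-o[2])/v[2];return o+v*t
for u,z in (((235,262),-.0212),((316,262),.0212)): print(pl(u,z).round(4))
```

```text
[-0.0056  0.0001 -0.0212]
[-0.0076 -0.0038  0.0212]
```

View pics/d5.png

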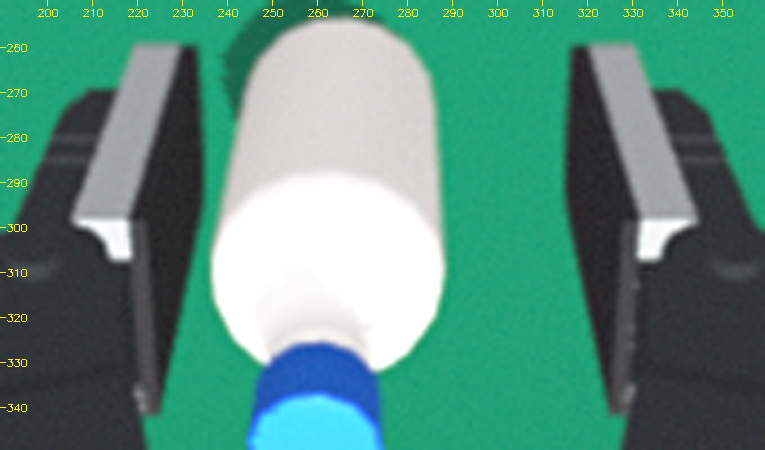

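View pics/d6.png

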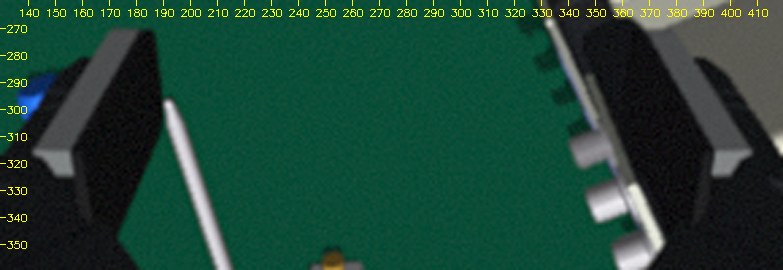

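Run:
```python
from hold import *
c=camat(np.zeros(3),np.eye(3))
def pl(u,z):
    o,v=ray(c,u);t=(z-o[2])/v[2];return (o+v*t).round(4)
for u,z in (((233.5,259.5),-.0212),((235,294),-.0212),((316.5,259.5),.0212),((315.5,294),.0212),((186.5,270.5),-.0426),((189.5,303),-.0426),((352,270),.0426)): print(u,pl(u,z))
```

```text
(233.5, 259.5) [-0.0096 -0.0047 -0.0212]
(235, 294) [ 0.0103 -0.0059 -0.0212]
(316.5, 259.5) [-0.0097 -0.005   0.0212]
(315.5, 294) [ 0.009  -0.0078  0.0212]
(186.5, 270.5) [-0.0091 -0.0152 -0.0426]
(189.5, 303) [ 0.0087 -0.0164 -0.0426]
(352, 270) [0.0016 0.0039 0.0426]
```

>>> arm_command --steps '[[[0,0.04,0.0005],[0,0,0],0.5],[[0,0.08,0.0005],[0,0,0],0.5],[[0,0.12,0.0005],[0,0,0],0.5],[[0,0.145,0.0005],[0,0,0],0.5],[[0,0.145,0.0005],[0,0,0],0.5]]' --force 40

```text
t: 12.75
tool_pos: [0.5138, 0.3404, 0.0196]
tool_rot: [-1.571, 0.216, -0.19]
contact_force: [0.3, -0.9, -1.0]
opening: 0.0425
```

>>> arm_command --steps '[[[0,0,0],[0,0,0],0.5],[[0,0,0],[0,0,0],0.5]]'

```text
t: 12.95
tool_pos: [0.5147, 0.3402, 0.0211]
tool_rot: [-1.57, 0.215, -0.192]
contact_force: [0.6, -0.4, -0.3]
opening: 0.0424
```

Run:
```python
from hold import *
from station import ctrl
p=ctrl.get_image("wrist");pickle.dump(p,open("wrist10.pkl","wb"));cv2.imwrite("pics/w10.png",p["img"][:,:,::-1])
go(np.array([PIN[0],PIN[1],.0]),tool(Rz(PIN[2])))
```

```text
t 13.0 pos [0.515  0.3406 0.0217] q [ 0.46  0.26  1.76  0.    1.14 -0.85] F [ 0.5  0.3 -0. ] op 0.043
SHIFT [0.003, 0.0216, 0.0045] TURN [0.58, -0.02, -0.73]
```

View pics/w10.png

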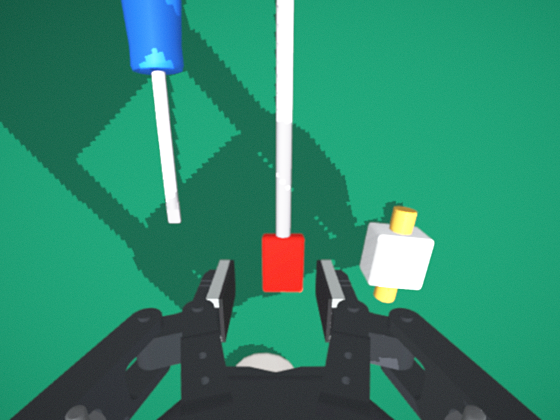

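>>> arm_command --steps '[[[0.003,0.0,0.0045],[0.5,0,-0.7],0.42],[[0.003,0.004,0.0045],[0.5,0,-0.7],0.42],[[0.003,0.012,0.0045],[0.5,0,-0.7],0.42],[[0.003,0.02,0.0045],[0.5,0,-0.7],0.42],[[0.003,0.02,0.0045],[0.5,0,-0.7],0.42]]'

```text
t: 13.5
tool_pos: [0.5175, 0.3435, -0.0005]
tool_rot: [-1.564, 0.205, -0.2]
contact_force: [0.6, -0.5, -0.6]
opening: 0.0357
```

Run:
```python
from hold import *
from station import ctrl
p=ctrl.get_image("wrist");pickle.dump(p,open("wrist11.pkl","wb"));crop(p,180,340,190,450,3,"w11.png")
go(np.array([PIN[0],PIN[1],.0]),tool(Rz(PIN[2])))
```

```text
t 13.55 pos [5.179e-01 3.436e-01 2.000e-04] q [ 0.47  0.29  1.76 -0.    1.09 -0.85] F [ 0.3  0.3 -0.2] op 0.0358
SHIFT [0.0008, 0.0002, 0.0006] TURN [0.17, -0.02, -0.13]
```

View pics/w11.png

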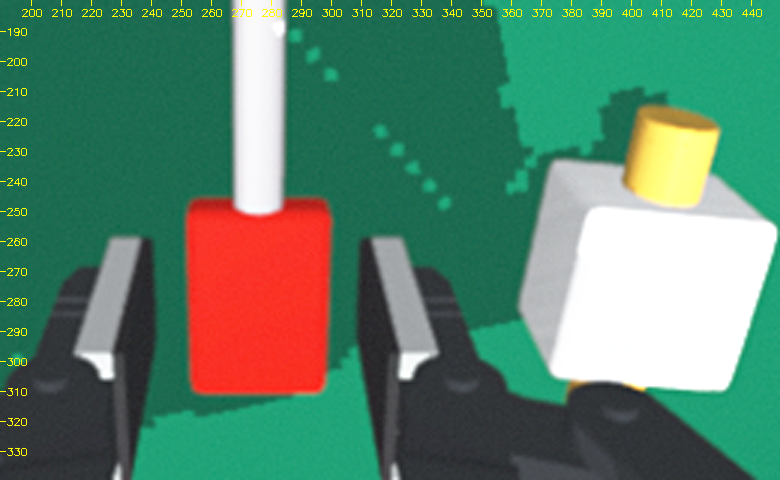

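>>> arm_command --steps '[[[0,0,0],[0,0,0],0.2],[[0,0,0],[0,0,0],0.1],[[0,0,0],[0,0,0],0.1],[[0,0,0],[0,0,0],0.1]]' --force 60

```text
t: 13.95
tool_pos: [0.5181, 0.3437, 0.0004]
tool_rot: [-1.564, 0.205, -0.201]
contact_force: [0.6, 0.2, 0.4]
opening: 0.0219
```

>>> arm_command --steps '[[[0,-0.01,0],[0,0,0],0.1],[[0,-0.03,0],[0,0,0],0.1],[[0,-0.06,0],[0,0,0],0.1],[[0,-0.09,0],[0,0,0],0.1],[[0,-0.12,0],[0,0,0],0.1]]'

```text
t: 14.45
tool_pos: [0.5181, 0.3438, 0.1219]
tool_rot: [-1.564, 0.205, -0.201]
contact_force: [1.2, 1.0, -1.0]
opening: 0.0217
```

>>> arm_command --steps '[[[0,-0.04,0],[0,0,0],0.1],[[0,-0.07,0],[0,0,0],0.1],[[0,-0.07,0],[0,0,0],0.1],[[0,-0.07,0],[0,0,0],0.1]]'

```text
t: 14.85
tool_pos: [0.5184, 0.344, 0.1928]
tool_rot: [-1.563, 0.203, -0.202]
contact_force: [-0.7, 0.5, -2.3]
opening: 0.0219
```

Run:
```python
from hold import *
from station import ctrl
p=ctrl.get_image("wrist");pickle.dump(p,open("wrist12.pkl","wb"));cv2.imwrite("pics/w12.png",p["img"][:,:,::-1])
go(deck(.074+.03+.134+.018,.071,.05),tool(RD))
```

```text
t 14.9 pos [0.5176 0.3436 0.1908] q [ 0.47  0.07  1.66 -0.    1.41 -0.85] F [ 0.2 -0.4 -1.4] op 0.022
SHIFT [0.3167, -0.0693, -0.5512] TURN [2.43, -8.24, -30.15]
```

View pics/w12.png

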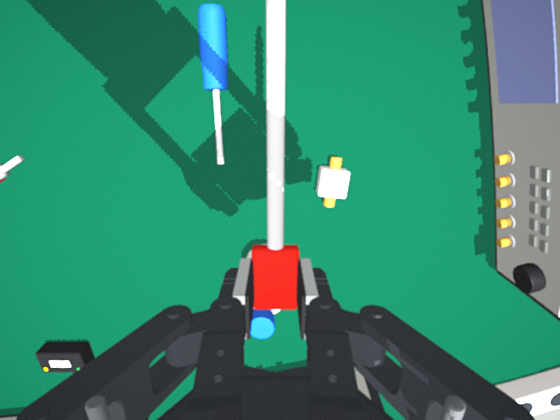

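Run:
```python
from hold import *
a=load("wrist11")["img"];b=load("wrist12")["img"]
im=np.hstack([a[0:340,210:350],b[0:340,210:350]]);im=cv2.resize(im,None,fx=2.4,fy=1.7)[:,:,::-1];cv2.imwrite("pics/d7.png",im)
c=camat(np.zeros(3),np.eye(3));B=tool(np.eye(3)).T
Q=np.array([[-.018,-.012,.004],[-.018,.012,.004],[.018,.012,.004],[.018,-.012,.004],[-.018,0,0],[-.09,0.004,0],[-.09,-.004,0]])
print(proj(c,Q@B.T+[.0008,-.004,0]).round(1).tolist())
```

```text
[[250.6, 248.8], [299.4, 248.8], [297.5, 309.8], [252.5, 309.9], [275.0, 245.4], [284.2, 93.2], [265.8, 93.2]]
```

View pics/d7.png

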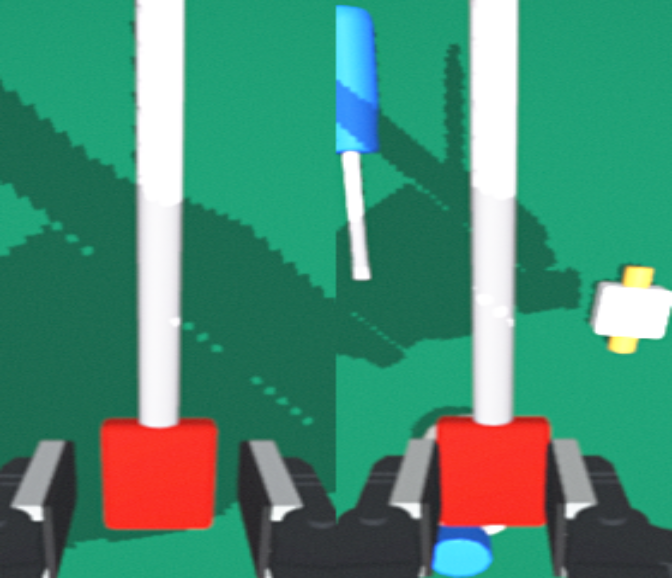

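Run:
```python
from hold import *
for k in (11,12): crop(load(f"wrist{k}"),235,325,230,322,8,f"e{k}.png")
for k in (11,12):
    im=load(f"wrist{k}")["img"].astype(int)
    red=(im[...,0]>100)&(im[...,1]<90)
    for r in (252,260,270,280,290,300): 
        c=np.where(red[r,230:320])[0]; print(k,r,c.min()+230,c.max()+230,end="; ")
    for r in (5,50,100,150,200,235):
        g=im[r,240:310]; m=(g.min(1)>110)
        c=np.where(m)[0];print(r,c.min()+240,c.max()+240,end="; ")
    print()
```

```text
11 252 252 299; 11 260 252 300; 11 270 252 299; 11 280 252 299; 11 290 253 298; 11 300 253 298; 5 266 286; 50 266 286; 100 267 285; 150 267 285; 200 268 284; 235 268 284; 
12 252 252 298; 12 260 251 299; 12 270 253 297; 12 280 253 297; 12 290 253 297; 12 300 253 296; 5 266 285; 50 266 285; 100 266 285; 150 266 284; 200 267 283; 235 267 283;
```

View pics/e12.png

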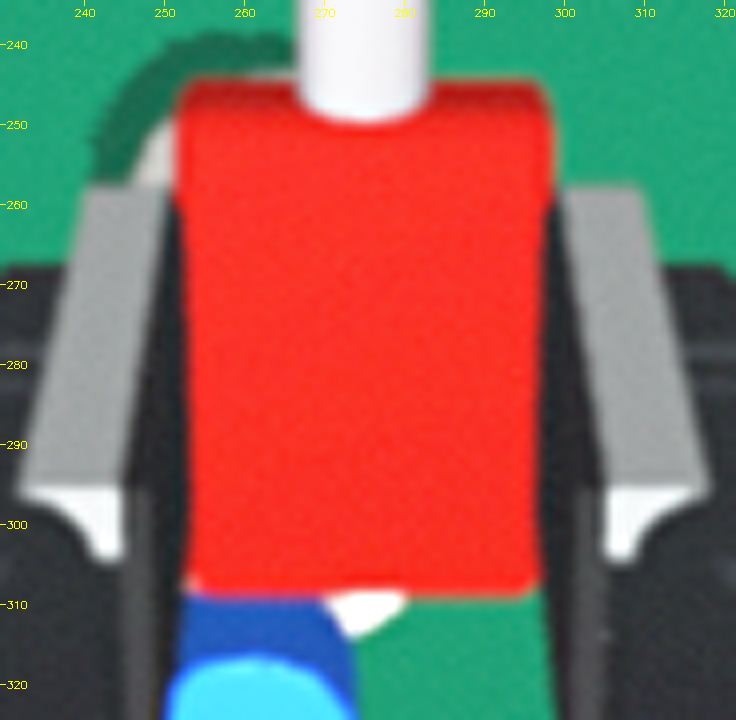

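View pics/e11.png

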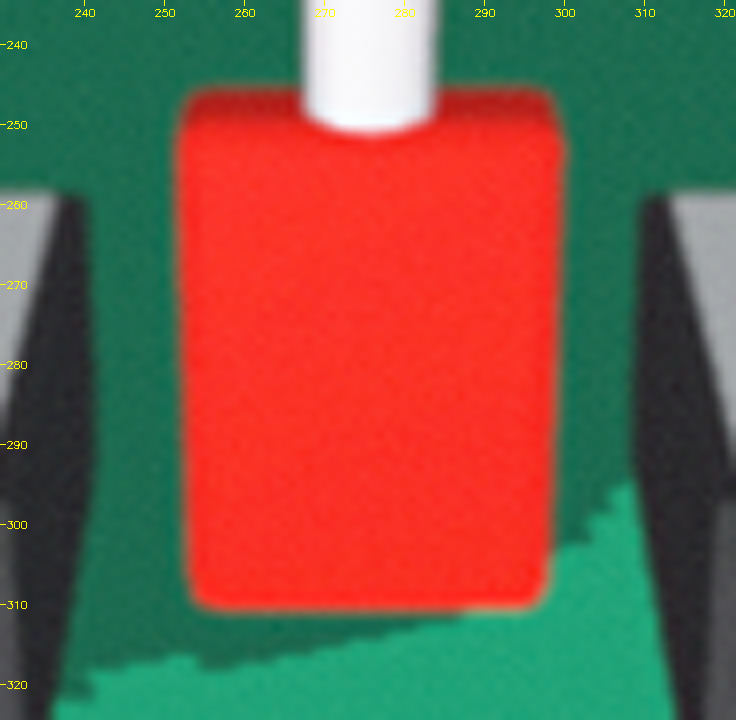

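Run:
```python
from hold import *
d=load("side0");s=load("scene0")
print(onz(d,(287,138),0),onz(s,(168,100),0),onz(s,(176,228),0.0),onz(d,(234,150),0))
T=deck(.256,.071,.0065);print(T,deck(.074,.071,.011))
go(T+[0,0,.03],tool(RD))
```

```text
[ 0.55995965 -0.62058155  0.        ] [ 0.52654476 -0.68422677  0.        ] [ 0.78867988 -0.12646978  0.        ] [ 0.79543834 -0.50350739  0.        ]
[ 0.70492646 -0.27241046  0.22362917] [ 0.54602605 -0.25486058  0.13652628]
t 14.9 pos [0.5176 0.3436 0.1908] q [ 0.47  0.07  1.66 -0.    1.41 -0.85] F [ 0.2 -0.4 -1.4] op 0.022
SHIFT [0.3382, -0.0617, -0.548] TURN [2.43, -8.24, -30.15]
```

>>> arm_command --steps '[[[0.005,-0.025,-0.02],[0,0,-1],0.1],[[0.02,-0.05,-0.055],[0,-1,-4],0.1],[[0.045,-0.07,-0.095],[0.5,-2,-8],0.1],[[0.07,-0.08,-0.135],[1,-3,-12],0.1],[[0.1,-0.085,-0.175],[1,-4,-16],0.1]]'

```text
t: 15.4
tool_pos: [0.5695, 0.1478, 0.2754]
tool_rot: [-1.578, -0.073, -0.363]
contact_force: [1.5, 0.6, -1.4]
opening: 0.0221
```

Run:
```python
from hold import *
T=deck(.256,.071,.0065)
go(T+[0,0,.03],tool(RD))
```

```text
t 15.4 pos [0.5695 0.1478 0.2754] q [ 0.17 -0.22  1.81 -0.1   1.29 -1.2 ] F [ 1.5  0.6 -1.4] op 0.0221
SHIFT [0.1968, 0.0776, -0.3882] TURN [1.54, -4.04, -14.09]
```

>>> arm_command --steps '[[[0.02,0.005,-0.042],[0,-1,-3],0.1],[[0.042,0.01,-0.084],[0.5,-2,-6],0.1],[[0.063,0.02,-0.126],[1,-2.5,-9],0.1],[[0.084,0.03,-0.168],[1,-3,-12],0.1],[[0.105,0.04,-0.208],[1.5,-4,-14],0.1]]'

```text
t: 15.9
tool_pos: [0.6399, -0.0786, 0.2613]
tool_rot: [-1.559, -0.323, -0.493]
contact_force: [0.1, 1.4, -1.2]
opening: 0.0221
```

Run:
```python
from hold import *
T=deck(.256,.071,.0065)
go(T+[0,0,.03],tool(RD))
```

```text
t 15.9 pos [ 0.6399 -0.0786  0.2613] q [-0.27 -0.23  1.89  0.1   0.97 -1.77] F [ 0.1  1.4 -1.2] op 0.0221
SHIFT [0.0709, 0.0493, -0.1854] TURN [0.01, -0.03, -0.28]
```

>>> arm_command --steps '[[[0.025,0.005,-0.045],[0,0,0],0.1],[[0.045,0.015,-0.09],[0,0,0],0.1],[[0.06,0.025,-0.135],[0,0,0],0.1],[[0.071,0.035,-0.175],[0,0,-0.3],0.1],[[0.071,0.049,-0.185],[0,0,-0.3],0.1]]'

```text
t: 16.4
tool_pos: [0.7044, -0.2767, 0.2516]
tool_rot: [-1.56, -0.322, -0.499]
contact_force: [0.4, 0.4, -1.3]
opening: 0.0218
```

>>> arm_command --steps '[[[0,0,0],[0,0,0],0.1],[[0,0,0],[0,0,0],0.1],[[0,0,0],[0,0,0],0.1]]'

```text
t: 16.7
tool_pos: [0.704, -0.2753, 0.2506]
tool_rot: [-1.559, -0.321, -0.497]
contact_force: [0.5, 0.6, -0.3]
opening: 0.0221
```

Run:
```python
from hold import *
from station import ctrl
for n in ("scene","side","wrist"):
    p=ctrl.get_image(n);pickle.dump(p,open(n+"13.pkl","wb"))
    if n=="scene":crop(p,90,170,140,250,7,"d1.png")
    if n=="side":crop(p,110,190,210,320,7,"d2.png")
    if n=="wrist":cv2.imwrite("pics/w13.png",p["img"][:,:,::-1])
T=deck(.256,.071,.0065)
go(T,tool(RD))
```

```text
t 16.85 pos [ 0.7046 -0.2755  0.2525] q [-0.55  0.06  1.64  0.26  0.98 -2.1 ] F [ 0.1 -0.  -0.2] op 0.0219
SHIFT [-0.0144, 0.025, 0.0031] TURN [0.12, -0.18, -0.03]
```

View pics/w13.png

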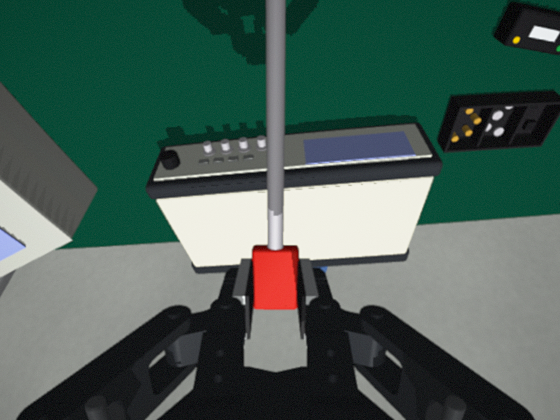

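View pics/d1.png

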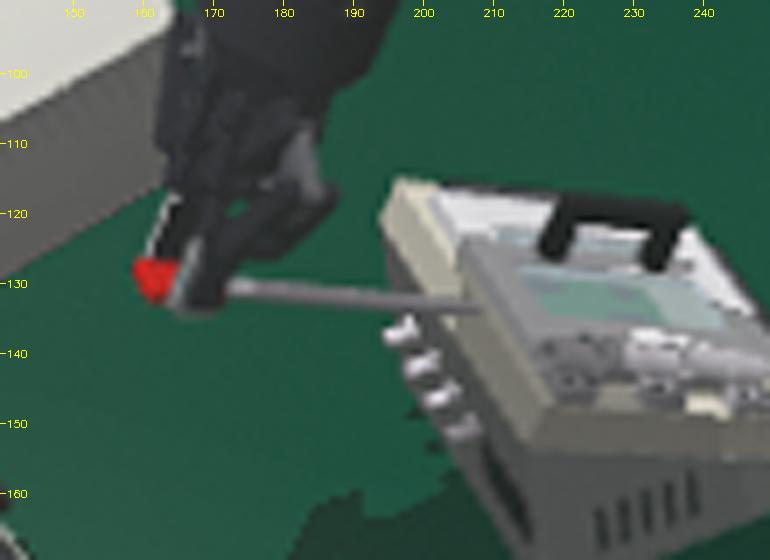

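View pics/d2.png

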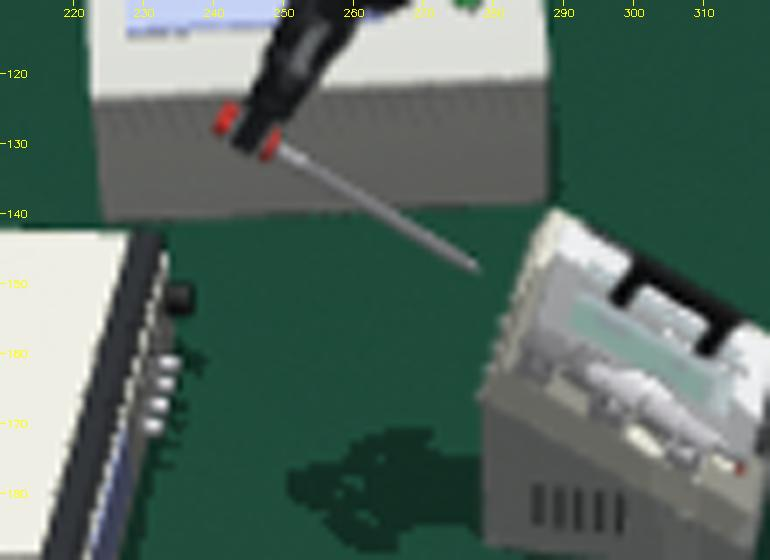

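>>> arm_command --steps '[[[-0.004,0.008,0.003],[0.1,-0.2,0],0.1],[[-0.012,0.018,0.003],[0.1,-0.2,0],0.1],[[-0.014,0.025,0.003],[0.1,-0.2,0],0.1],[[-0.014,0.025,0.003],[0.1,-0.2,0],0.1],[[-0.014,0.025,0.003],[0.1,-0.2,0],0.1]]'

```text
t: 17.35
tool_pos: [0.7051, -0.2724, 0.2229]
tool_rot: [-1.559, -0.326, -0.495]
contact_force: [-0.3, 0.3, -1.4]
opening: 0.022
```

Run:
```python
from hold import *
from station import ctrl
for n in ("scene","side"):
    p=ctrl.get_image(n);pickle.dump(p,open(n+"14.pkl","wb"))
    if n=="scene":crop(p,110,160,155,235,10,"d1.png")
    if n=="side":crop(p,125,185,235,305,11,"d2.png")
    print(n,"axis from .256..-.048",proj(p,[deck(a,.071,.011) for a in (.274,.256,.238,.2,.15,.104,.074,.052)]).round(1).tolist())
go(deck(.256,.071,.0065),tool(RD))
```

```text
scene axis from .256..-.048 [[161.6, 136.8], [167.0, 137.2], [172.3, 137.6], [183.3, 138.3], [197.3, 139.3], [209.7, 140.2], [217.6, 140.7], [223.2, 141.1]]
side axis from .256..-.048 [[241.1, 132.4], [245.1, 134.7], [249.0, 137.0], [257.4, 141.9], [268.3, 148.3], [278.2, 154.1], [284.6, 157.9], [289.3, 160.6]]
t 17.45 pos [ 0.7055 -0.2728  0.2243] q [-0.55  0.08  1.66  0.26  0.94 -2.11] F [ 0.7 -0.3 -0. ] op 0.0219
SHIFT [-0.0009, 0.0003, 0.0003] TURN [0.03, 0.02, 0.01]
```

View pics/d1.png

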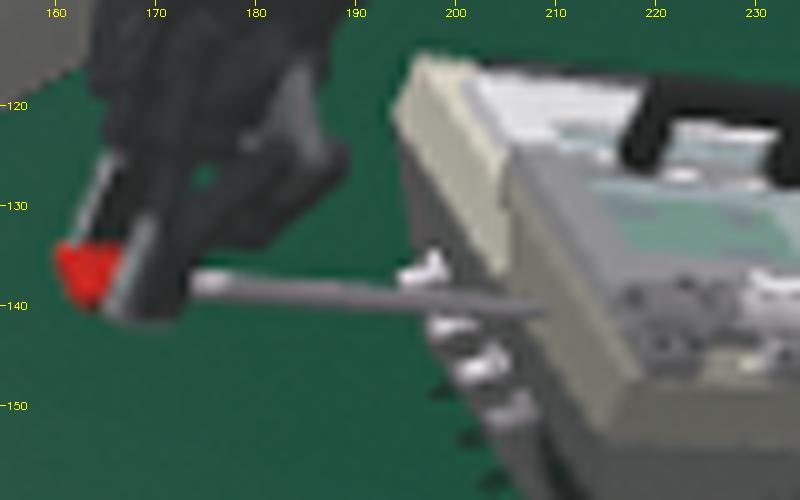

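View pics/d2.png

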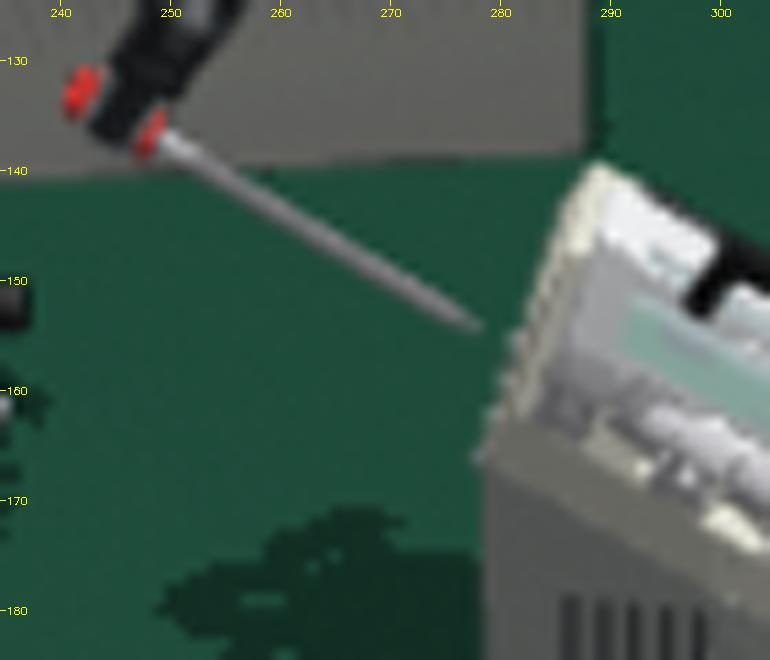

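>>> arm_command --steps '[[[-0.012,0,0],[0,0,0],0.1],[[-0.022,0,0],[0,0,0],0.1],[[-0.03,0,0],[0,0,0],0.1],[[-0.038,0,0],[0,0,0],0.1],[[-0.044,0,0],[0,0,0],0.1]]'

```text
t: 17.95
tool_pos: [0.6667, -0.2685, 0.2016]
tool_rot: [-1.559, -0.327, -0.496]
contact_force: [-0.4, 0.5, -1.5]
opening: 0.0216
```

Run:
```python
from hold import *
from station import ctrl
for n in ("scene","side"):
    p=ctrl.get_image(n);pickle.dump(p,open(n+"15.pkl","wb"))
    if n=="scene":crop(p,110,160,170,250,10,"d1.png")
    if n=="side":crop(p,125,185,245,315,11,"d2.png")
go(deck(.256-.044,.071,.0065),tool(RD))
```

```text
t 18.05 pos [ 0.6667 -0.2684  0.2014] q [-0.57  0.01  1.77  0.29  0.91 -2.16] F [ 0.   0.6 -1.7] op 0.0219
SHIFT [0.0005, -0.0, 0.0002] TURN [0.02, -0.01, -0.06]
```

View pics/d1.png

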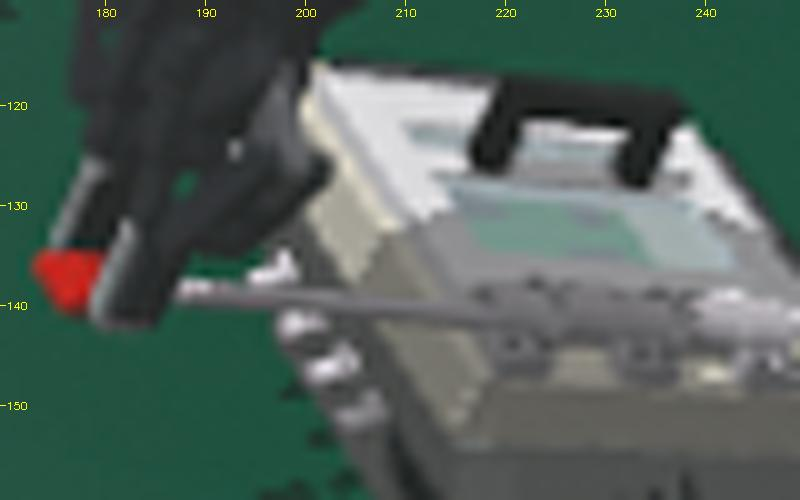

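View pics/d2.png

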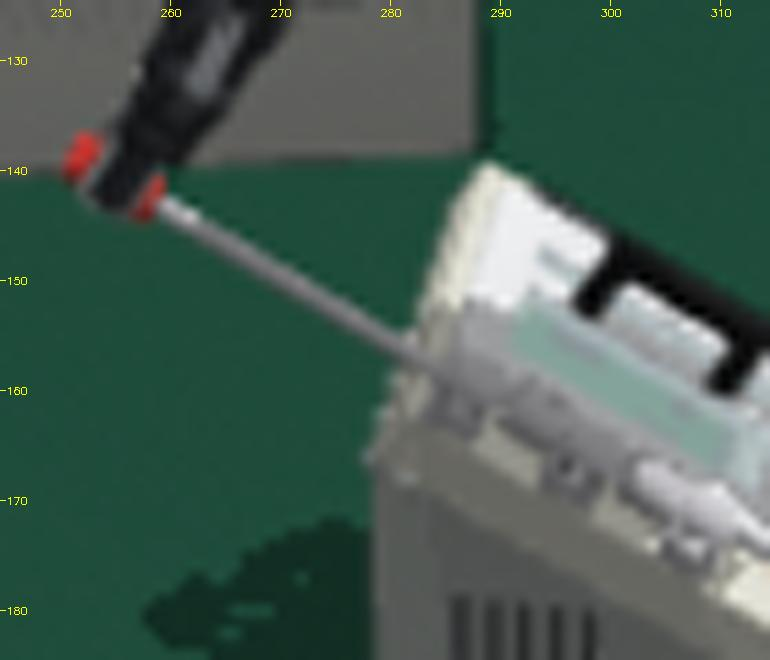

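>>> arm_command --steps '[[[-0.008,0,0],[0,0,0],0.1],[[-0.016,0,0],[0,0,0],0.1],[[-0.024,0,0],[0,0,0],0.1],[[-0.032,0,0],[0,0,0],0.1],[[-0.038,0,0],[0,0,0],0.1]]'

```text
t: 18.55
tool_pos: [0.6332, -0.2647, 0.1819]
tool_rot: [-1.559, -0.326, -0.495]
contact_force: [-0.6, -0.2, -0.9]
opening: 0.0218
```

Run:
```python
from hold import *
go(deck(.256-.082,.071,.0065),tool(RD))
```

```text
t 18.55 pos [ 0.6332 -0.2647  0.1819] q [-0.6  -0.05  1.86  0.31  0.88 -2.21] F [-0.6 -0.2 -0.9] op 0.0218
SHIFT [0.0013, -0.0001, 0.0002] TURN [0.02, -0.01, -0.07]
```

>>> arm_command --steps '[[[-0.008,0,0],[0,0,0],0.1],[[-0.016,0,0],[0,0,0],0.1],[[-0.024,0,0],[0,0,0],0.1],[[-0.032,0,0],[0,0,0],0.1],[[-0.038,0,0],[0,0,0],0.1]]'

```text
t: 19.05
tool_pos: [0.5998, -0.261, 0.1625]
tool_rot: [-1.559, -0.325, -0.495]
contact_force: [0.1, -0.8, 0.3]
opening: 0.022
```

Run:
```python
from hold import *
from station import ctrl
for n in ("scene","side","wrist"):
    p=ctrl.get_image(n);pickle.dump(p,open(n+"16.pkl","wb"))
    if n=="scene":crop(p,110,160,180,260,10,"d1.png")
    if n=="side":crop(p,125,185,255,325,11,"d2.png")
    if n=="wrist":cv2.imwrite("pics/w16.png",p["img"][:,:,::-1])
go(deck(.256-.120,.071,.0065),tool(RD))
```

```text
t 19.2 pos [ 0.6    -0.2611  0.1626] q [-0.63 -0.1   1.95  0.33  0.86 -2.25] F [-0.5 -0.4 -0.7] op 0.022
SHIFT [0.0019, -0.0001, 0.0003] TURN [0.02, -0.03, -0.11]
```

View pics/w16.png

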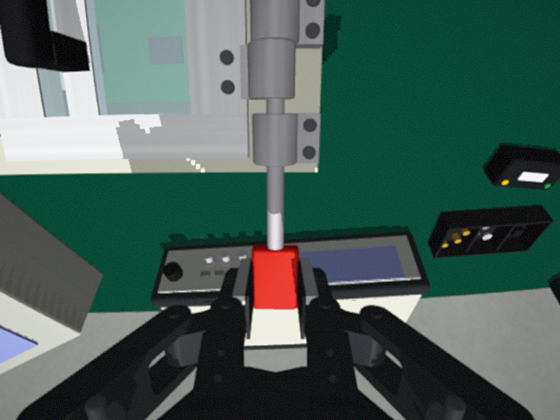

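View pics/d2.png

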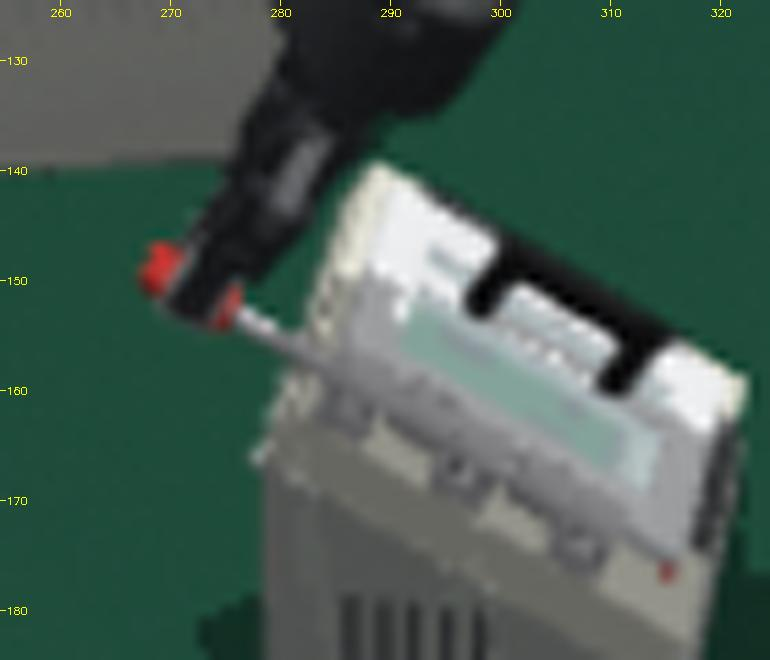

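>>> arm_command --steps '[[[-0.008,0,0],[0,0,0],0.1],[[-0.016,0,0],[0,0,0],0.1],[[-0.023,0,0],[0,0,0],0.1],[[-0.03,0,0],[0,0,0],0.1],[[-0.035,0,0],[0,0,0],0.1]]'

```text
t: 19.7
tool_pos: [0.5692, -0.2576, 0.1446]
tool_rot: [-1.559, -0.325, -0.495]
contact_force: [0.2, 0.5, -0.1]
opening: 0.0219
```

Run:
```python
from hold import *
from station import ctrl
p=ctrl.get_image("wrist");pickle.dump(p,open("wrist17.pkl","wb"));crop(p,130,330,190,360,3.5,"w17.png")
go(deck(.092,.071,.0065),tool(RD))
```

```text
t 19.75 pos [ 0.5686 -0.2574  0.144 ] q [-0.66 -0.15  2.03  0.36  0.85 -2.3 ] F [-0.6 -1.2 -0.7] op 0.022
SHIFT [-0.0055, -0.0003, 0.0001] TURN [0.01, -0.05, -0.18]
```

View pics/w17.png

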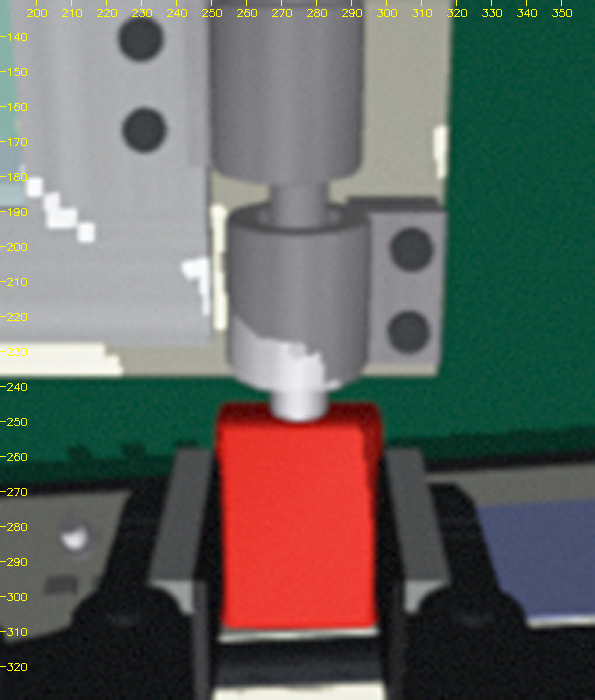

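>>> arm_command --steps '[[[-0.002,0,0],[0,0,0],0.1],[[-0.0035,0,0],[0,0,0],0.1],[[-0.005,0,0],[0,0,0],0.1],[[-0.005,0,0],[0,0,0],0.1]]'

```text
t: 20.15
tool_pos: [0.5643, -0.257, 0.1416]
tool_rot: [-1.559, -0.324, -0.494]
contact_force: [-1.5, -0.4, 0.2]
opening: 0.022
```

>>> arm_command --steps '[[[-0.001,0,0],[0,0,0],0.1],[[-0.0015,0,0],[0,0,0],0.1],[[-0.0015,0,0],[0,0,0],0.1]]'

```text
t: 20.45
tool_pos: [0.5633, -0.257, 0.1412]
tool_rot: [-1.559, -0.325, -0.495]
contact_force: [1.4, -1.2, -0.7]
opening: 0.0219
```

>>> arm_command --steps '[[[-0.001,0,0],[0,0,0],0.1],[[-0.002,0,0],[0,0,0],0.1],[[-0.002,0,0],[0,0,0],0.1]]'

```text
t: 20.75
tool_pos: [0.563, -0.2571, 0.1418]
tool_rot: [-1.559, -0.327, -0.499]
contact_force: [6.8, 0.2, -0.1]
opening: 0.0219
```

Run:
```python
from hold import *
from station import ctrl
p=ctrl.get_image("wrist");pickle.dump(p,open("wrist18.pkl","wb"));crop(p,130,330,190,360,3.5,"w18.png")
go(deck(.092,.071,.0065),tool(RD))
```

```text
t 20.8 pos [ 0.5629 -0.2571  0.1417] q [-0.67 -0.17  2.04  0.36  0.84 -2.32] F [ 6.7  1.  -0. ] op 0.0223
SHIFT [0.0006, 0.0005, 0.0004] TURN [0.07, -0.07, 0.09]
```

View pics/w18.png

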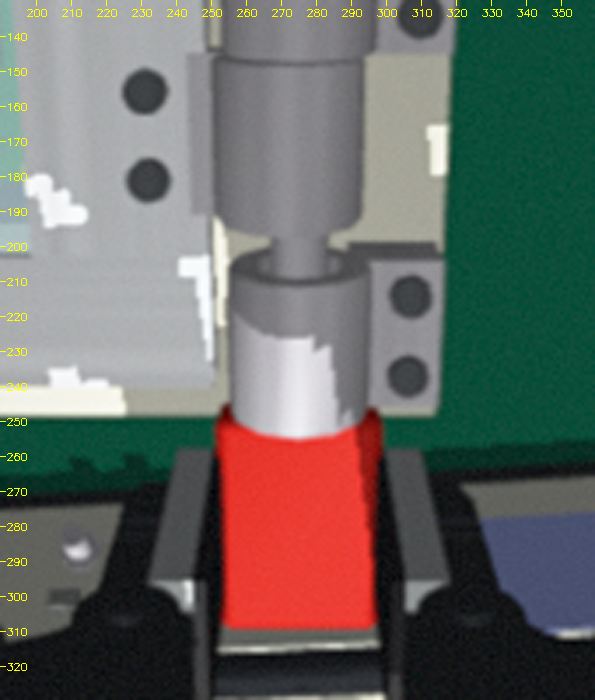

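>>> arm_command --steps '[[[0,0,0],[0,0,0],0.35],[[0,0,0],[0,0,0],0.45],[[0,0,0],[0,0,0],0.5],[[0,0,0],[0,0,0],0.5]]'

```text
t: 21.2
tool_pos: [0.5626, -0.257, 0.1413]
tool_rot: [-1.559, -0.326, -0.498]
contact_force: [0.1, -0.0, -0.7]
opening: 0.0426
```

>>> arm_command --steps '[[[0,-0.015,0],[0,0,0],0.5],[[0,-0.035,0],[0,0,0],0.5],[[0,-0.06,0],[0,0,0],0.5],[[0,-0.09,0],[0,0,0],0.5],[[0,-0.12,0],[0,0,0],0.5]]'

```text
t: 21.7
tool_pos: [0.502, -0.2499, 0.2455]
tool_rot: [-1.559, -0.326, -0.497]
contact_force: [0.2, -0.3, 0.3]
opening: 0.0429
```

>>> arm_command --steps '[[[0,-0.02,0],[0,0,0],0.5],[[0,-0.02,0],[0,0,0],0.5],[[0,-0.02,0],[0,0,0],0.5]]'

```text
t: 22.0
tool_pos: [0.492, -0.2489, 0.2624]
tool_rot: [-1.559, -0.325, -0.497]
contact_force: [0.8, -0.8, -1.4]
opening: 0.043
```

Run:
```python
from hold import *
from station import ctrl
for n in ("scene","side","wrist"):
    p=ctrl.get_image(n);pickle.dump(p,open(n+"19.pkl","wb"))
    if n=="scene":crop(p,105,160,190,265,10,"d1.png");cv2.imwrite("pics/s19.png",p["img"][:,:,::-1])
    if n=="side":crop(p,130,190,265,335,10,"d2.png")
    if n=="wrist":cv2.imwrite("pics/w19.png",p["img"][:,:,::-1])
go(deck(.092,.071,.0065),tool(RD))
```

```text
t 22.15 pos [ 0.4918 -0.2483  0.2605] q [-0.76 -0.46  2.07  0.34  1.13 -2.3 ] F [ 0.2 -0.6 -0.3] op 0.0426
SHIFT [0.0037, 0.1391, -0.0008] TURN [-0.08, -0.12, -0.18]
```

View pics/w19.png

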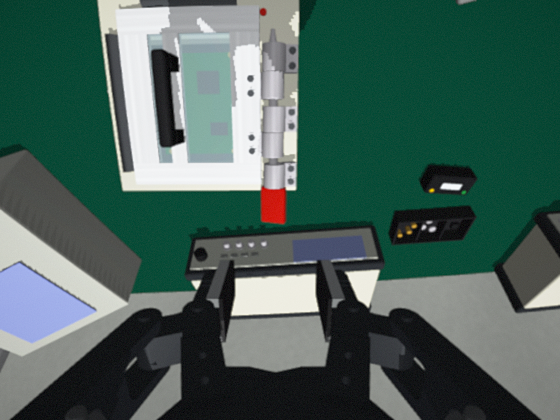

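View pics/d1.png

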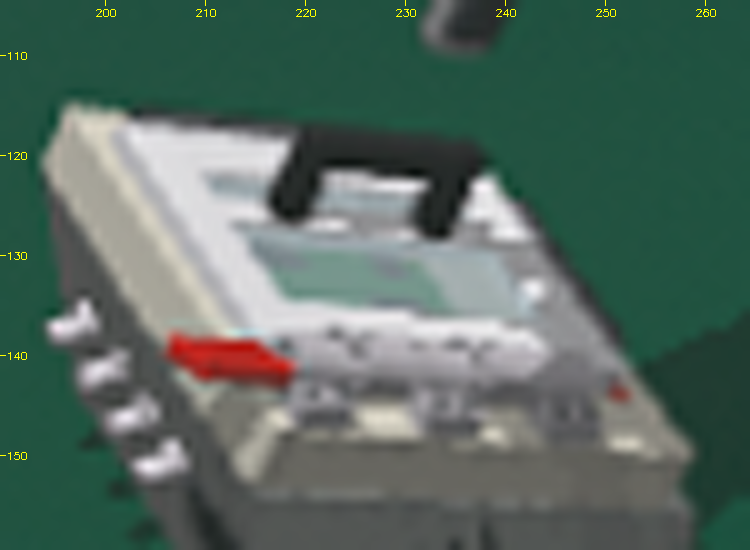

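View pics/d2.png

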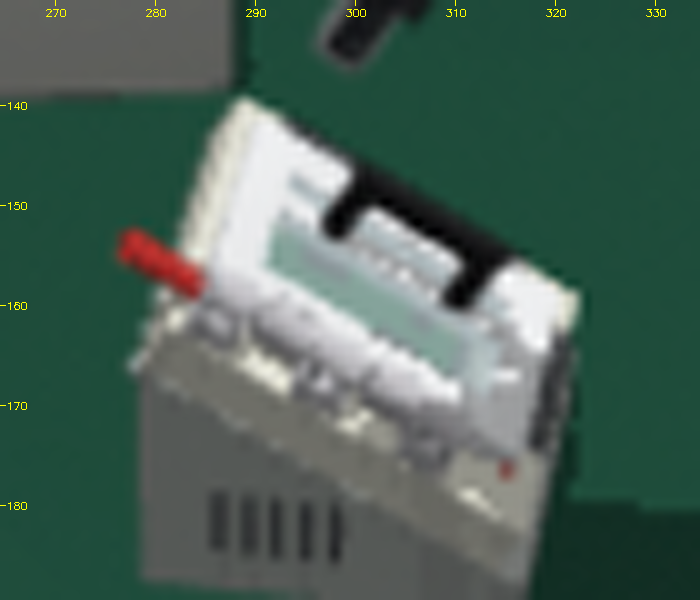

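View pics/s19.png

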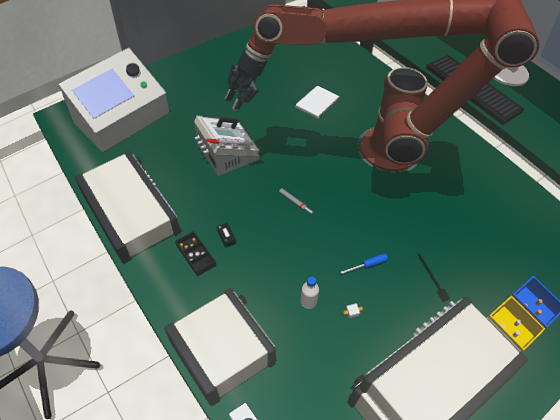

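Run:
```python
from hold import *
crop(load("wrist19"),0,240,230,310,3.2,"d9.png");import cv2
im=cv2.imread("pics/d9.png");cv2.imwrite("pics/d9.png",cv2.resize(im,None,fx=.78,fy=.78))
```

```text
(no output)
```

View pics/d9.png

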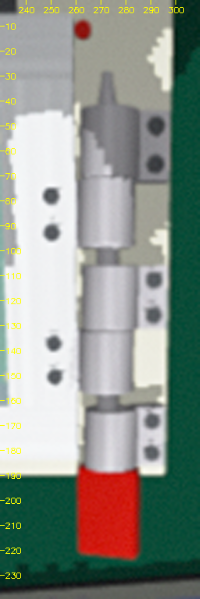

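The crop shows the red tab at rows 188–222, touching the top knuckle. The shaft is visible in both gaps between knuckles, and the nose sticks out of the lower end at row 28.

Run:
```python
from station import ctrl
print(ctrl.finish_job())
```

```text
the job is handed in; nothing more can be done
None
```

The lid is back on the fixture and the red hinge pin is fully in. I handed the job in at about 22 s; the system gave no verdict.

**Lid:** I gripped it by the handle, tilted it to the 30° slope and lowered it until it pressed on the deck with about 28 N. Then I let go. The pictures show it flat, handle up, with the knuckles meshed.

**Pin:** I picked it up by its tab and slid it tip first into the top knuckle. It ran through with almost no resistance until the tab stopped against the knuckle at about 7 N. I then released it and backed the arm away.

**Last checks:**
- The tab touches the top knuckle, the shaft shows in both gaps, and the nose sticks out of the lower end.
- After backing away, the contact force was only sensor noise.
- In the last overview picture the bystanders and the black look-alike pin look unmoved. I judged this by eye, without measuring.

**Two things did not line up exactly:**
- **Camera disagreement:** the wrist camera put the fixture about 2 mm further to -y than the two outside cameras. I used the wrist value, which fitted the way the lid seated.
- **Lid position:** when released, the lid slid about 3 mm down the slope onto the fixture knuckles and sits about 1 mm to the side. That is within the 6 mm limit.

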